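Level the balance with a wedge, zero it and load the check weights

ROBOT

A 6-joint arm with a two-finger parallel gripper is mounted at the origin on a cart in front of the work surface, level with it; the furniture and walls round the work are solid. World frame = base frame: x ahead of the robot, y to its left, z up, the work surface at z = 0. Lengths are in m, angles in rad, forces in N, time in s.
With the tool pointing down it reaches from about 0.225 to 0.875 m from the base axis. Payload 3.4 kg.
Tool frame: the origin (TCP) lies on the centre line of the jaws, within the pads' length; the fingertips stand 11 mm ahead of it and the grasp point (between the pads) lies 8 mm behind it; z points along the fingers, y is the line along which they close (so a half turn about z gives the same grasp; the last joint's range is limited). The gripper opens to 85 mm and grips with 20 to 120 N. Pads are 22 mm wide; open, the fingers measure 114 mm over their backs; the gripper's body (76 mm by 85 mm) begins 54 mm behind the grasp point. The pads swing forward as they close: fully open they stand 13 mm farther back than shut.
Start: joints at [-1.239, 0.276, 1.505, -0, 1.361, -0.121], TCP at [0.252, -0.517, 0.242] pointing down, gripper open.
Joint ranges: [-2.89, 2.89], [-0.75, 2.08], [0.22, 2.7], [-1.18, 4.32], [0.11, 2.71], [-2.7, 2.7]. Speed limits (rad/s): [2.57, 2.57, 3.14, 3.14, 3.14, 3.14].

INTERFACE

Orientations are given as a unit quaternion [w, x, y, z].
In Python, from rig import manip, eyes, job gives the robot as it stands.
- The arm moves only by the tool drive_tool, never from a script. Its argument "rows" is a list of rows, each a list of 3 entries, a list of its own where there are three numbers: the turn, a rotation vector about the world's x, y, z in rad, then the shift along the world's x, y, z in cm, then the finger opening in cm, from 0 to 8.54. A call has 1 to 8 rows; each row shifts and turns the commanded pose from where the row before left it; what a row does not reach is not made up. A row lasts 1/8 s, in which the tool goes at most 62.5 mm and 10.7 degrees, less where a joint would pass 70% of its speed; a pose out of reach is approached as far as the arm can. A call is refused whole if a number of a shift passes 6.25 or a number of a turn 0.188, either way. A call with a gripper value outside its range is refused whole. The fingers move at their own pace and stop on an object; "force" is the grip in N (left out, the last holds). Time passes only in rows, so rows that do not move let the fingers close. It gives the time, the measured TCP pose, the force, the opening and the grip force at its end, in the units of the state.
- manip.get_state(): the state, without advancing time (a new reading comes with each control period).
- eyes.get_image(name): name is "scene" or "top" or "wrist"; returns the picture (384x512x3 uint8, red, green, blue); there is no depth.
- eyes.get_calibration(name): a dict with "camera_matrix" (3x3 intrinsics, pixels), "view" (4x4, takes a point from world to camera coordinates). Camera axes: x right, y up, looking along -z (the intrinsics and any distortion apply to the point x, -y, -z); pixel columns grow to the right and rows downward; lengths in m; the calibration is good to about 2 mm. The wrist camera is an equidistant fisheye: a pixel r from the principal point sees the ray r / f radians off the axis. A picture is of the moment at which its call begins: read the wrist's pose just before it. get_calibration takes no time and is no camera call; for the wrist camera it gives the pose at the moment of the call.
- job.sign_off(): hands the job in; it is judged then, once.
The state is a dict: "clock": time; "qpos": joint angles; "qd": joint speeds; "effort": joint torques, N m; "position": TCP position; "ee_rot": TCP orientation; "contact_force": force on the tool from outside, world axes, zero at the start; "moment": the same for the moment, N m; "width": finger opening in m; "gripper_force": force on a finger pad.
Only numpy, scipy, OpenCV 4.12 (cv2) and the standard library are available. Lean on these libraries where they do the work, as an engineer would, in place of code of your own. Each camera call takes 0.05 s, during which the arm holds its last target. There are 200 camera calls.

TASK

Set the balance up for its check: it rocks down on its front right corner, so slide the wooden wedge in under that corner's short foot until the bubble of the level sits inside its ring, and leave the wedge there. Then, with the pan still empty, press the zero bar across its front right down to its stop and let it come up again; do not press it once a weight is on the pan. Stand all the steel check weights from the bench upright on the weighing pan and push the glass top door shut until it snaps into its catch, without disturbing the flask and the amber bottle behind.

Things in the scene. Friction and masses are not known exactly. Their poses are not given: they have to be found in the camera images.
- balance: white balance, 230 deep (x), 180 wide (y), 56 high, glass shield on its rear part. Cannot slide; stands on a front left and a rear middle foot (x -90, y 70; x 90, y 0) and rocks about the line through them. Origin: under its middle, 0 to 3.5 mm above the bench (differs from start to start); x to its back, y left, z up. Underside 17 mm, front ledge 26 mm, from x -84 to -38 sloping up to 56 mm
- low_foot (a point): lowest point of the short foot under the front right corner: rubber dome of 12 mm radius, 25 mm in from the front face and 20 mm in from the right side. Rests on the bench at the start with about 7 N; level is reached when it is 6 to 9.5 mm up. The wedge goes in under it from the right side, pushed with some 5 to 12 N
- bubble_mid (a point): middle of the pale bubble (10 mm) of the round level at the front right of the balance. Centred = right over point level. Front right corner too low: the bubble is off toward the back left (balance x +0.36, y +0.93), too high: the other way; 1 mm off = 0.002 rad of tilt, at most 9.5 mm (vial's edge). 10 mm of wedge travel moves it about 5 mm. Settles in 0.3 s
- level (a point): centre of the level's ring, on its top (vial 31 mm across, ring 16 mm inside: the bubble lies inside it within 3 mm of the middle); z is the balance's upward normal, vertical when level
- wedge: plain wooden wedge, 140 mm long, 30 wide, rising evenly from 2 mm at the thin tip to 20 mm at the thick end, 40 to 85 g, flat on the bench. Origin: middle of its underside; thin tip at x +70, thick end at x -70. Under the foot it stays where it is left; it can be pushed in or pulled back
- zero_bar (a joint): grey zero bar, a sprung pedal 30 mm deep and 120 mm wide above the front ledge, hinged along its rear edge, rad: 0 up, 0.22 at its stop, when its front edge has gone down 6 mm. 2 N start it, 6 N hold it down; it springs back
- bar_press (a point): where to press the zero bar: on its top, middle of its width, 6 mm behind its front edge; about 40 mm above the bench
- pan (a point): centre of the top of the steel weighing pan, 128 mm (x) by 108 mm (y), 68 mm above the balance's origin; x to the back, y left, z up. The glass shield round it is open at the top only: 139 (x) by 124 mm (y) inside, walls 4 mm, rim 56 mm above the pan
- top_door (a joint): glass top door of the shield, hinged along the left rim, rad: 0 shut, 1.62 to 1.9 at the start (standing open, leaning left). A friction hinge (2 N at the free edge moves it) keeps it where it is left. At about 0.06 it meets a sprung ball catch; some 6 to 10 N down on the tab snap it home to 0
- door_hinge (a point): middle of the top door's hinge, on the left rim of the shield. Turns with the door: -y runs along the glass to the free edge, z is the outer face's normal (up when shut). Glass 147 mm along the hinge, 134 mm from hinge to free edge, 4 mm thick, outer face 4.5 mm out from the hinge
- door_tab (a point): outer face of the grey finger tab (34 by 22 mm) in the middle of the door's free edge, 139 mm from the hinge; shut, it lies just outside the right wall above the catch
- weight_0: 100 g stainless steel check weight with a knob on top, body 28 mm across and 22 mm high, knob 18 mm across, 36 mm high in all; origin: centre of its underside, z up its axis. Two to four weights stand on the bench right of the balance; absent ones give None
- weight_1: 100 g stainless steel check weight with a knob on top, body 28 mm across and 22 mm high, knob 18 mm across, 36 mm high in all; origin: centre of its underside, z up its axis. Two to four weights stand on the bench right of the balance; absent ones give None
- weight_2: 50 g stainless steel check weight with a knob on top, body 24 mm across and 17 mm high, knob 16 mm across, 29 mm high in all; origin: centre of its underside, z up its axis. Two to four weights stand on the bench right of the balance; absent ones give None
- weight_3: 50 g stainless steel check weight with a knob on top, body 24 mm across and 17 mm high, knob 16 mm across, 29 mm high in all; origin: centre of its underside, z up its axis. Two to four weights stand on the bench right of the balance; absent ones give None
- flask: bystander: conical flask, 68 mm across, 109 mm high, behind on the right; origin centre of its underside
- amber_bottle: bystander: amber bottle, 58 mm across, 108 mm high, behind the weights; origin centre of its underside

How it is judged:
By the outcome, as a careful person would: the job done as asked, in the order asked, and still so for the second after the job is handed in, with the robot touching nothing.
Of weight_0, weight_1, weight_2, weight_3 only 2 to 4 are there at a start; the rules pass over those that are not, and their reading is None.
At some moment in a run one of weight_0, weight_1, weight_2, weight_3 may be knocked a few centimetres aside while the robot is not near it.
It also fails if it takes over 210 s, if anything falls off the work surface, if the arm or the gripper's body presses on something with over 40 N, if the wrist force passes 120 N, or if a joint passes its speed limit or range.

## Working session

There is one attempt and no reset: what is moved stays moved. The work goes in short steps, Python scripts to look and compute and a tool call to move; the robot and the scene stay as the last step left them, time stands still between calls to the robot, and variables do not carry over. Pictures are saved under pics/ and viewed, at most 14 in all, crops included, and the job is handed in when it is done.

Besides the shell and the picture viewer there is one more tool, called as a command line: name --argument value ..., lists and objects as JSON in quotes. drive_tool: Moves the arm, as the interface text tells. Its arguments: {"type":"object","properties":{"rows":{"type":"array"},"force":{"type":"number"}},"required":["rows"]}

```bash
mkdir -p pics; ls
cat > h.py <<'E'
import numpy as np,cv2
from rig import manip,eyes,job
def cal(n):
    c=eyes.get_calibration(n);return np.array(c["camera_matrix"]),np.array(c["view"]),c
def ray(n,u,v,c=None):
    K,V,_=c or cal(n)
    x=(u-K[0,2])/K[0,0];y=(v-K[1,2])/K[1,1]
    if n=="wrist":
        r=np.hypot(x,y);s=np.sin(r)/r if r>1e-9 else 1;d=np.array([x*s,-y*s,-np.cos(r)])
    else: d=np.array([x,-y,-1])
    R=V[:3,:3];return -R.T@V[:3,3],R.T@d
def onz(n,u,v,z,c=None):
    o,d=ray(n,u,v,c);return o+d*(z-o[2])/d[2]
def proj(n,p,c=None):
    K,V,_=c or cal(n);q=V[:3,:3]@np.array(p)+V[:3,3];x,y,z=q[0],-q[1],-q[2]
    if n=="wrist":
        t=np.arctan2(np.hypot(x,y),z);h=np.hypot(x,y);a,b=x/h*t,y/h*t
    else:a,b=x/z,y/z
    return np.array([K[0,0]*a+K[0,2],K[1,1]*b+K[1,2]])
def snap(n,f,box=None,s=1.5):
    im=eyes.get_image(n)[:,:,::-1];cv2.imwrite("pics/raw_"+f,im)
    if box:im=im[box[1]:box[3],box[0]:box[2]]
    cv2.imwrite("pics/"+f,cv2.resize(im,None,fx=s,fy=s,interpolation=cv2.INTER_CUBIC))
E
python3 - <<'E'
from h import *
for n in("scene","top","wrist"):
    K,V,c=cal(n);print(n,K.round(1).tolist(),[k for k in c],(-V[:3,:3].T@V[:3,3]).round(3),V[:3,:3].round(3).tolist(), {k:v for k,v in c.items() if k not in("camera_matrix","view")})
a=[];snap("top","t0.png");snap("scene","s0.png")
snap("wrist","w0.png")
print(manip.get_state())
E
```

```text
pics
scene [[378.1, 0.0, 258.0], [0.0, 378.1, 192.2], [0.0, 0.0, 1.0]] ['camera_matrix', 'view'] [0.188 0.249 0.716] [[-0.707, -0.707, 0.001], [0.521, -0.52, 0.677], [-0.478, 0.479, 0.736]] {}
top [[417.1, 0.0, 258.5], [0.0, 417.1, 195.0], [0.0, 0.0, 1.0]] ['camera_matrix', 'view'] [ 0.435 -0.151  0.989] [[-0.178, -0.984, -0.005], [0.961, -0.175, 0.213], [-0.211, 0.033, 0.977]] {}
wrist [[297.3, 0.0, 257.7], [0.0, 297.3, 196.4], [0.0, 0.0, 1.0]] ['camera_matrix', 'view'] [ 0.32  -0.482  0.374] [[0.437, -0.899, -0.002], [0.858, 0.418, -0.299], [0.269, 0.129, 0.954]] {}
{'clock': 0.15, 'qpos': array([-1.23901090e+00,  2.76431454e-01,  1.50586072e+00,  2.02392397e-05,
        1.36074281e+00, -1.20986068e-01]), 'qd': array([ 8.13159305e-04,  2.87498710e-04, -5.07388793e-03,  7.72805687e-05,
        1.27081158e-04,  2.25607772e-04]), 'effort': array([ 1.59084539e-03, -4.17143369e+01, -2.46033508e+01, -5.00572639e-05,
        7.68552942e-03,  1.84299654e-05]), 'position': array([ 0.25141519, -0.51667258,  0.24164153]), 'ee_rot': array([-7.18200794e-04,  9.74484224e-01,  2.24454843e-01, -6.60288110e-05]), 'contact_force': array([-0.01046237, -0.25787657,  0.56603083]), 'moment': array([ 0.00618369, -0.00175365, -0.01823456]), 'gripper_force': 0.0, 'width': 0.08531907217505312}
```

View pics/t0.png

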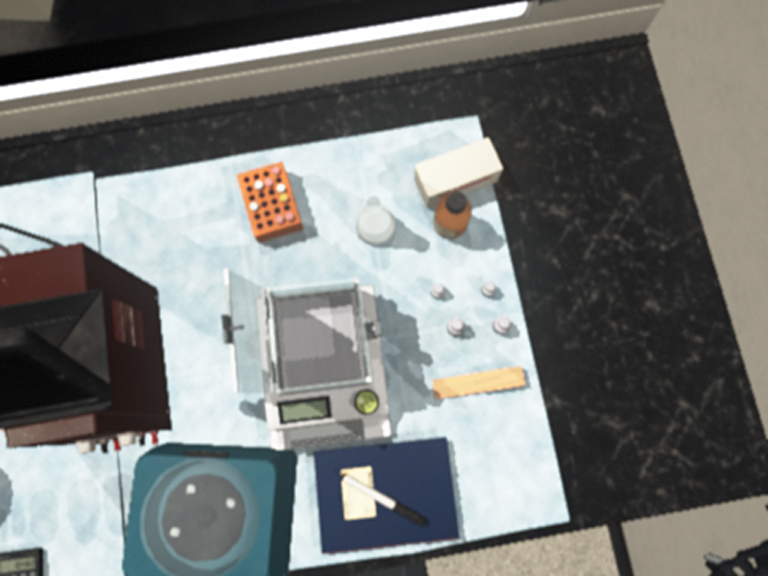

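View pics/s0.png

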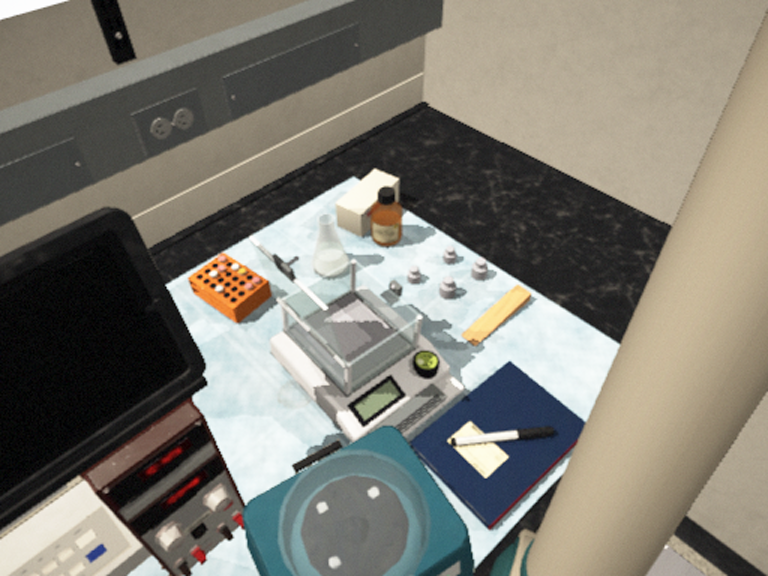

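The top view shows the balance at about (325,365), the wedge at (480,382), four weights near (440–505, 290–325) and the door leaning left. I'll enlarge this view to measure from it.

Run:
```python
import cv2
im=cv2.imread("pics/raw_t0.png")[170:310,145:360]
cv2.imwrite("pics/t0c.png",cv2.resize(im,None,fx=3.7,fy=3.7,interpolation=cv2.INTER_CUBIC))
```

```text
(no output)
```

View pics/t0c.png

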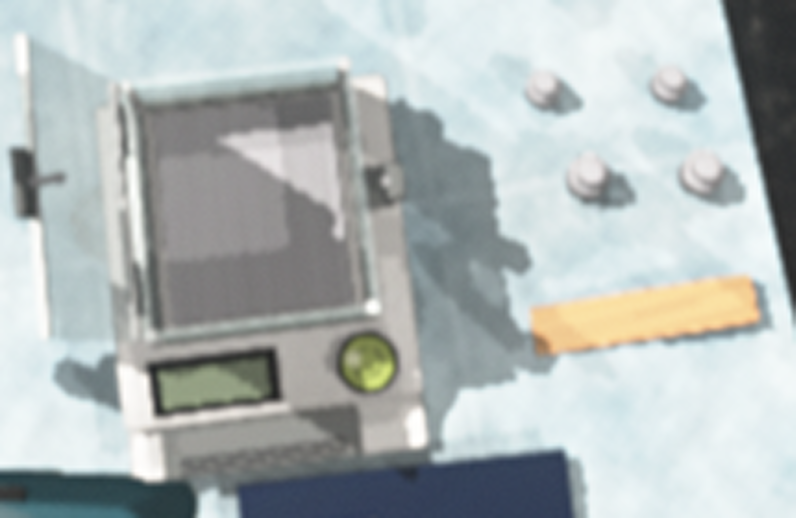

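Run:
```python
from h import *
from scipy.optimize import least_squares
c=cal("top")
P=lambda u,v,z:onz("top",145+u/3.7,170+v/3.7,z,c)
rim=[P(*p,.126) for p in[(122,85),(345,65),(375,308),(150,335)]]
print("rim",np.round(rim,4).tolist())
print("bodyFR,FL",P(428,445,.026).round(4),P(148,478,.027).round(4))
print("wedge",[P(*p).round(4).tolist() for p in[(532,308,.002),(540,355,.002),(752,277,.02),(763,325,.02)]])
print("weights(knob top)",[P(*p).round(4).tolist() for p in[(545,82,.029),(672,80,.029),(592,168,.036),(708,164,.036)]])
print("bubble ring",P(367,360,.056).round(4))
print("tab",P(22,180,.26).round(4))
r=np.array(rim)[:,:2];x=((r[0]+r[1])/2-(r[2]+r[3])/2);print(np.linalg.norm(x),np.linalg.norm(r[0]-r[1]),np.linalg.norm(r[2]-r[3]),np.arctan2(x[1],x[0]),r.mean(0))
d=np.diff(r[[1,0]],axis=0);print(np.arctan2(*( (r[0]-r[1])[::-1]))-np.pi/2)
```

```text
rim [[0.6559, -0.0132, 0.126], [0.6447, -0.141, 0.126], [0.5049, -0.1342, 0.126], [0.5125, -0.009, 0.126]]
bodyFR,FL [ 0.4257 -0.1497  0.026 ] [0.4367 0.0206 0.027 ]
wedge [[0.4972, -0.2298, 0.002], [0.4674, -0.2291, 0.002], [0.4905, -0.3675, 0.02], [0.4602, -0.3676, 0.02]]
weights(knob top) [[0.6345, -0.2634, 0.029], [0.6213, -0.3433, 0.029], [0.5737, -0.2808, 0.036], [0.5632, -0.3526, 0.036]]
bubble ring [ 0.4811 -0.1228  0.056 ]
tab [0.584  0.0189 0.26  ]
0.1416868856384472 0.12832968376244455 0.12541704814654253 -0.038824277489685526 [ 0.57949141 -0.07432643]
-0.08775252780682186
```

View pics/w0.png

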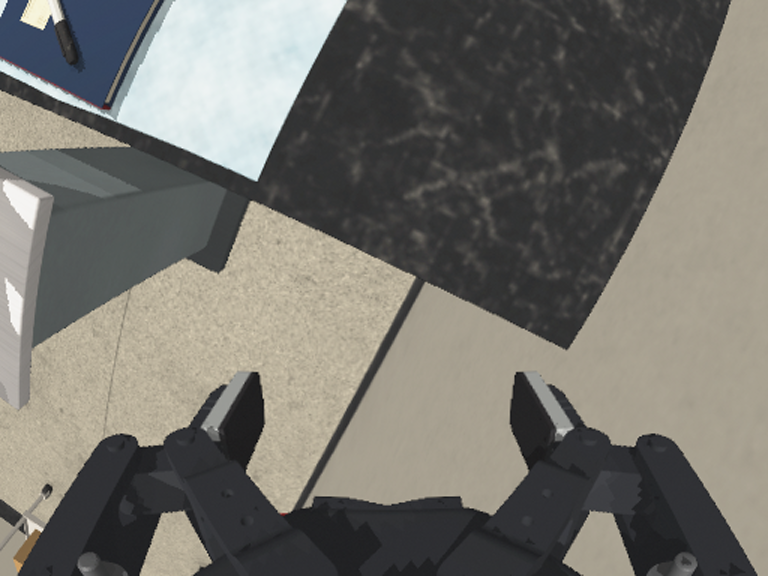

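drive_tool --rows '[[[0,0,0.178],[3.75,2.85,-1.3],8.5],[[0,0,0.178],[3.75,2.85,-1.3],8.5],[[0,0,0.178],[3.75,2.85,-1.3],8.5],[[0,0,0.178],[3.75,2.85,-1.3],8.5],[[0,0,0.178],[3.75,2.85,-1.3],8.5],[[0,0,0.178],[3.75,2.85,-1.3],8.5],[[0,0,0],[0,0,0],8.5]]'

```text
clock: 1.02
position: [0.4781, -0.3433, 0.1628]
ee_rot: [-0.001, 0.723, 0.691, 0.0]
contact_force: [-0.4, -0.2, 0.0]
width: 0.0853
gripper_force: 0.0
```

Run:
```python
from h import *
s=manip.get_state();print(s["position"],s["ee_rot"],s["clock"])
K,V,_=cal("wrist");np.save("c1.npy",[np.pad(K,((0,1),(0,1))),V])
snap("wrist","w1.png")
```

```text
[ 0.47806334 -0.34329626  0.16275703] [-1.47127257e-03  7.23101619e-01  6.90739972e-01  4.18607131e-04] 1.025
```

View pics/w1.png

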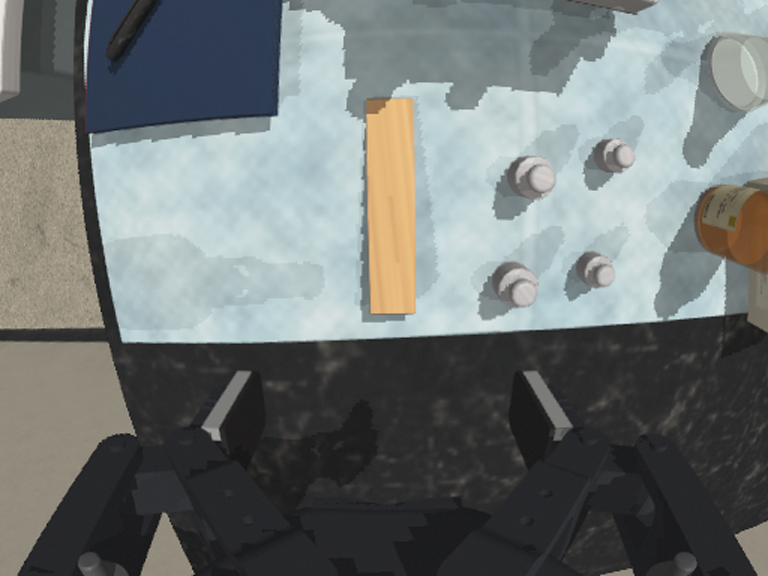

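The wrist view shows the wedge from its tip at (390,100) to its thick end at (392,314). The weights are at (533,177), (615,155), (517,288) and (598,271), and the book corner is at (278,115).

Run:
```python
from h import *
a=np.load("c1.npy");c=(a[0][:3,:3],a[1],0)
P=lambda u,v,z:onz("wrist",u/1.5,v/1.5,z,c).round(4)
for p in[(366,102,.002),(413,98,.002),(369,314,.02),(415,314,.02)]:print("wedge",P(*p))
for p in[(538,178,.036),(619,154,.029),(521,291,.036),(600,271,.029)]:print("wt",P(*p))
for z in(.01,.02):print("book",P(280,115,z),P(284,0,z))
```

```text
wedge [ 0.4693 -0.2268  0.002 ]
wedge [ 0.4997 -0.2255  0.002 ]
wedge [ 0.4648 -0.3642  0.02  ]
wedge [ 0.4949 -0.3655  0.02  ]
wt [ 0.5707 -0.2778  0.036 ]
wt [ 0.6306 -0.2608  0.029 ]
wt [ 0.5612 -0.3479  0.036 ]
wt [ 0.6197 -0.3386  0.029 ]
book [ 0.4144 -0.2317  0.01  ] [ 0.4197 -0.1523  0.01  ]
book [ 0.4167 -0.2329  0.02  ] [ 0.4218 -0.1563  0.02  ]
```

drive_tool --rows '[[[0,0,0.01],[0.2,-0.2,-4],5],[[0,0,0],[0,0,-4],5],[[0,0,0],[0,0,-4],5],[[0,0,0],[0,0,-2.5],5],[[0,0,0],[0,0,0],2.5],[[0,0,0],[0,0,0],2.5],[[0,0,0],[0,0,0],2.5]]' --force 30

```text
clock: 1.95
position: [0.4791, -0.3491, 0.0208]
ee_rot: [0.001, 0.721, 0.693, 0.0]
contact_force: [0.8, -0.9, -0.6]
width: 0.029
gripper_force: 32.9
```

drive_tool --rows '[[[0,0,0],[0,0,0],2.5],[[0,0,-0.013],[-1.8,0,0],2.5],[[0,0,-0.013],[-1.8,0,0],2.5],[[0,0,0],[0,2.5,0],2.5],[[0,0,0],[0,2.5,0],2.5],[[0,0,0],[0,2,0],2.5],[[0,0,0],[0,0,0],2.5],[[0,0,0],[0,0,0],2.5]]'

```text
clock: 2.95
position: [0.4434, -0.2784, 0.0196]
ee_rot: [0.001, 0.73, 0.684, -0.0]
contact_force: [-0.1, 0.0, -0.9]
width: 0.0288
gripper_force: 32.9
```

Run:
```python
from h import *
K,V,_=cal("wrist");np.save("c2.npy",[np.pad(K,((0,1),(0,1))),V])
print(manip.get_state()["position"],manip.get_state()["contact_force"])
snap("wrist","w2.png")
```

```text
[ 0.44337338 -0.27836885  0.01956722] [-0.05223875  0.03187571 -0.87582423]
```

View pics/w2.png

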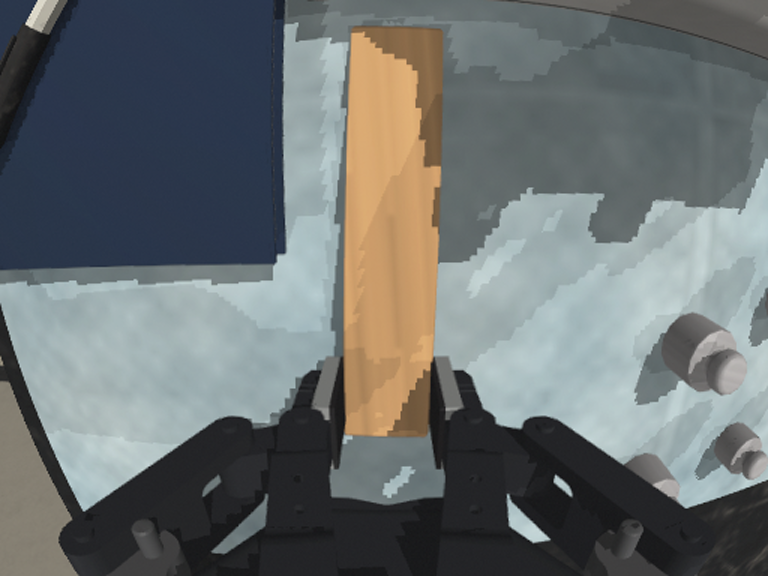

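drive_tool --rows '[[[0,0,0],[0.07,1.0,0],2.5],[[0,0,0],[0.07,1.0,0],2.5],[[0,0,0],[0.07,1.0,0],2.5],[[0,0,0],[0.07,1.0,0],2.5],[[0,0,0],[0.07,0.9,0],2.5],[[0,0,0],[0,0,0],2.5],[[0,0,0],[0,0,0],2.5]]'

```text
clock: 3.88
position: [0.4477, -0.2302, 0.0198]
ee_rot: [0.002, 0.73, 0.683, 0.0]
contact_force: [3.2, -3.5, -2.0]
width: 0.029
gripper_force: 31.9
```

Run:
```python
from h import *
K,V,_=cal("wrist");np.save("c3.npy",[np.pad(K,((0,1),(0,1))),V])
print(manip.get_state()["position"],manip.get_state()["contact_force"])
snap("wrist","w3.png");snap("top","t3.png")
a=cv2.imread("pics/raw_w3.png");b=cv2.imread("pics/raw_t3.png")[215:305,180:300]
b=cv2.resize(b,(512,384),interpolation=cv2.INTER_CUBIC)
cv2.imwrite("pics/m3.png",cv2.resize(np.hstack([a,b]),(800,300)))
cv2.imwrite("pics/m3.png",np.vstack([cv2.resize(a,(400,300)),cv2.resize(b,(400,300))]))
```

```text
[ 0.4477181  -0.23021312  0.01979275] [ 3.21694205 -3.52254398 -2.00620636]
```

View pics/m3.png

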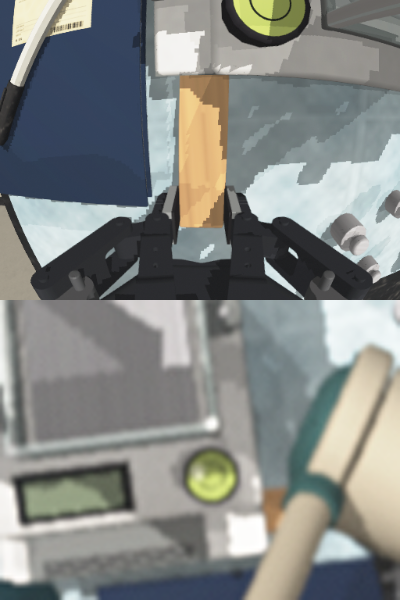

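Run:
```python
import cv2,numpy as np
a=cv2.imread("pics/raw_w3.png");b=cv2.imread("pics/raw_t3.png")
p=cv2.resize(a[0:65,260:420],None,fx=4,fy=4,interpolation=cv2.INTER_CUBIC)
q=cv2.resize(b[245:285,225:265],None,fx=6,fy=6,interpolation=cv2.INTER_CUBIC)
r=cv2.resize(a[110:250,130:280],None,fx=2,fy=2,interpolation=cv2.INTER_CUBIC)
o=np.zeros((260+280,640,3),np.uint8);o[:260]=p;o[260:500,:240]=q;o[260:540,300:600]=r
cv2.imwrite("pics/c3.png",o)
```

```text
(no output)
```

View pics/c3.png

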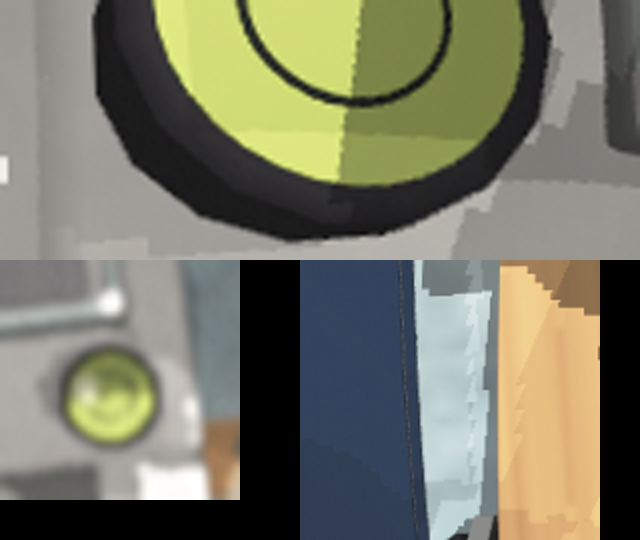

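drive_tool --rows '[[[0,0,0],[0.05,0.5,0],2.5],[[0,0,0],[0.05,0.5,0],2.5],[[0,0,0],[0.05,0.5,0],2.5],[[0,0,0],[0,0,0],2.5],[[0,0,0],[0,0,0],2.5],[[0,0,0],[0,0,0],2.5]]'

```text
clock: 4.72
position: [0.4477, -0.2145, 0.0193]
ee_rot: [0.0, 0.73, 0.683, -0.0]
contact_force: [1.4, -4.6, -1.9]
width: 0.029
gripper_force: 31.4
```

```bash
cat > lv.py <<'E'
import sys
from h import *
n=sys.argv[1]
print(manip.get_state()["position"],manip.get_state()["contact_force"])
o=[]
for cam,bx in(("top",(225,245,265,285)),("scene",(264,222,304,262))):
    im=eyes.get_image(cam)[:,:,::-1];cv2.imwrite(f"pics/raw_{cam}{n}.png",im)
    o.append(cv2.resize(im[bx[1]:bx[3],bx[0]:bx[2]],(400,400),interpolation=cv2.INTER_CUBIC))
cv2.imwrite(f"pics/lv{n}.png",np.hstack(o))
E
python3 lv.py 4
```

```text
[ 0.44774164 -0.21450675  0.01931637] [ 1.35650104 -4.63803416 -1.93255718]
```

View pics/lv4.png

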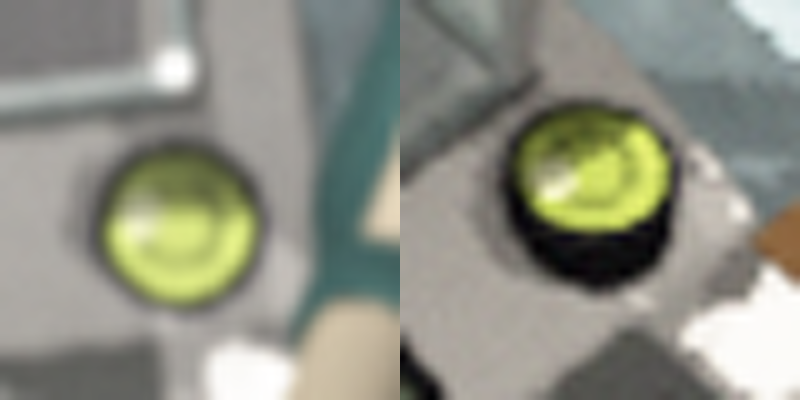

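The top view shows the bubble at about (148,213) against the vial centre at (185,225), so it is still off to the left by about 8 mm. I'll measure it with code from here.

```bash
cat > bub.py <<'E'
from h import *
def bub(im,cam,seed,verbose=1):
    # vial pixels: yellow-green hull; bubble: low-saturation bright inside
    x0,y0=seed[0]-22,seed[1]-22
    c=cv2.resize(im[y0:y0+44,x0:x0+44],None,fx=8,fy=8,interpolation=cv2.INTER_CUBIC)
    h=cv2.cvtColor(c,cv2.COLOR_BGR2HSV).astype(int)
    g=((h[...,0]>22)&(h[...,0]<45)&(h[...,1]>90)&(h[...,2]>70)).astype(np.uint8)
    n,l,s,ce=cv2.connectedComponentsWithStats(g);k=1+np.argmax(s[1:,4])
    hull=cv2.convexHull(np.argwhere(l==k)[:,::-1].astype(np.int32))
    (ex,ey),ax,an=cv2.fitEllipse(hull)
    m=np.zeros_like(g);cv2.fillConvexPoly(m,hull,1)
    m=cv2.erode(m,np.ones((9,9)))
    sat=np.where(m>0,h[...,1],255);t=np.percentile(sat[m>0],4)
    w=np.clip(np.percentile(sat[m>0],12)-sat,0,None)*(m>0)
    yy,xx=np.mgrid[:w.shape[0],:w.shape[1]]
    bx,by=(w*xx).sum()/w.sum(),(w*yy).sum()/w.sum()
    cc=cal(cam);E=onz(cam,x0+ex/8,y0+ey/8,.058,cc);B=onz(cam,x0+bx/8,y0+by/8,.058,cc)
    d=(B-E)*1000
    print(cam,"vial",E.round(4),"ax mm",np.round(np.array(ax)/8,1),"bubble off world mm",d[:2].round(1),"along",round(d[0]*.30+d[1]*.954,1),"minsat",t)
if __name__=="__main__":
    import sys
    print(manip.get_state()["position"],manip.get_state()["contact_force"])
    for cam,s in(("top",(243,267)),("scene",(323-40,239))):
        im=cv2.imread(f"pics/raw_{cam}{sys.argv[1]}.png") if len(sys.argv)>1 else np.ascontiguousarray(eyes.get_image(cam)[:,:,::-1])
        bub(im,cam,s)
E
python3 bub.py 4; cp pics/raw_t3.png pics/raw_top3.png; cp pics/raw_s0.png pics/raw_scene3.png; python3 bub.py 3
```

```text
[ 0.44773408 -0.21447933  0.01929283] [ 2.14659401 -4.84413621 -2.82814459]
top vial [ 0.4803 -0.1199  0.058 ] ax mm [14.4 15. ] bubble off world mm [4.2 8. ] along 8.9 minsat 55.0
scene vial [ 0.4817 -0.1207  0.058 ] ax mm [12.7 15.5] bubble off world mm [4.5 7.6] along 8.6 minsat 60.0
[ 0.44773408 -0.21447933  0.01929283] [ 2.14659401 -4.84413621 -2.82814459]
top vial [ 0.4799 -0.1207  0.058 ] ax mm [14.7 14.7] bubble off world mm [4.5 8.1] along 9.1 minsat 54.0
scene vial [ 0.4783 -0.1202  0.058 ] ax mm [12.  15.4] bubble off world mm [4.9 7.9] along 9.0 minsat 65.0
```

drive_tool --rows '[[[0,0,0],[0.03,0.4,0],2.5],[[0,0,0],[0.03,0.4,0],2.5],[[0,0,0],[0,0,0],2.5],[[0,0,0],[0,0,0],2.5],[[0,0,0],[0,0,0],2.5],[[0,0,0],[0,0,0],2.5]]'

```text
clock: 5.58
position: [0.448, -0.2061, 0.0192]
ee_rot: [-0.0, 0.73, 0.683, -0.0]
contact_force: [0.0, -4.6, -2.3]
width: 0.0292
gripper_force: 31.3
```

```bash
python3 bub.py
```

```text
[ 0.44795779 -0.20607778  0.01922343] [ 0.01900615 -4.57159615 -2.3304691 ]
top vial [ 0.4804 -0.1196  0.058 ] ax mm [14.4 15. ] bubble off world mm [2.1 4.3] along 4.7 minsat 48.639999999999986
scene vial [ 0.4821 -0.1208  0.058 ] ax mm [12.7 15.4] bubble off world mm [2.7 3.7] along 4.4 minsat 52.0
```

Now 4.5 mm off, so about 9 mm more travel.

drive_tool --rows '[[[0,0,0],[0.03,0.4,0],2.5],[[0,0,0],[0.03,0.4,0],2.5],[[0,0,0],[0,0,0],2.5],[[0,0,0],[0,0,0],2.5],[[0,0,0],[0,0,0],2.5],[[0,0,0],[0,0,0],2.5]]'

```text
clock: 6.42
position: [0.4486, -0.1978, 0.0192]
ee_rot: [-0.0, 0.73, 0.683, 0.0]
contact_force: [1.4, -2.3, -3.2]
width: 0.0286
gripper_force: 31.2
```

```bash
python3 bub.py
```

```text
[ 0.44860885 -0.19775011  0.01922303] [ 1.43920833 -2.33869265 -3.18338874]
top vial [ 0.481  -0.1178  0.058 ] ax mm [13.4 14.5] bubble off world mm [-0.2  0. ] along -0.0 minsat 34.0
scene vial [ 0.4827 -0.1206  0.058 ] ax mm [12.6 15.4] bubble off world mm [1.7 0.2] along 0.8 minsat 43.0
```

drive_tool --rows '[[[0,0,0],[0,0,0],3.6],[[0,0,0],[0,0,0],3.6],[[0,0,0],[0,0,2],3.6],[[0,0,0],[0,0,5],3.6],[[0,0,0],[0,0,5],0],[[0,0,0],[-0.5,3,5],0],[[0,0,0],[-0.5,3,3],0],[[0,0,0],[0,0,0],0]]'

```text
clock: 7.52
position: [0.4392, -0.1368, 0.2219]
ee_rot: [0.002, 0.729, 0.684, 0.001]
contact_force: [-0.1, -0.8, -0.2]
width: 0.0003
gripper_force: 0.0
```

```bash
python3 bub.py
python3 - <<'E'
from h import *
K,V,_=cal("wrist");np.save("c5.npy",[np.pad(K,((0,1),(0,1))),V])
snap("wrist","w5.png")
E
```

```text
[ 0.4391505  -0.13681491  0.22189241] [-0.0796374  -0.79468769 -0.16323615]Traceback (most recent call last):
  File "bub.py", line 25, in <module>
    bub(im,cam,s)
    ~~~^^^^^^^^^^
  File "bub.py", line 8, in bub
    n,l,s,ce=cv2.connectedComponentsWithStats(g);k=1+np.argmax(s[1:,4])
                                                     ~~~~~~~~~^^^^^^^^^
    return _wrapfunc(a, 'argmax', axis=axis, out=out, **kwds)
    return bound(*args, **kwds)
ValueError: attempt to get argmax of an empty sequence
```

View pics/w5.png

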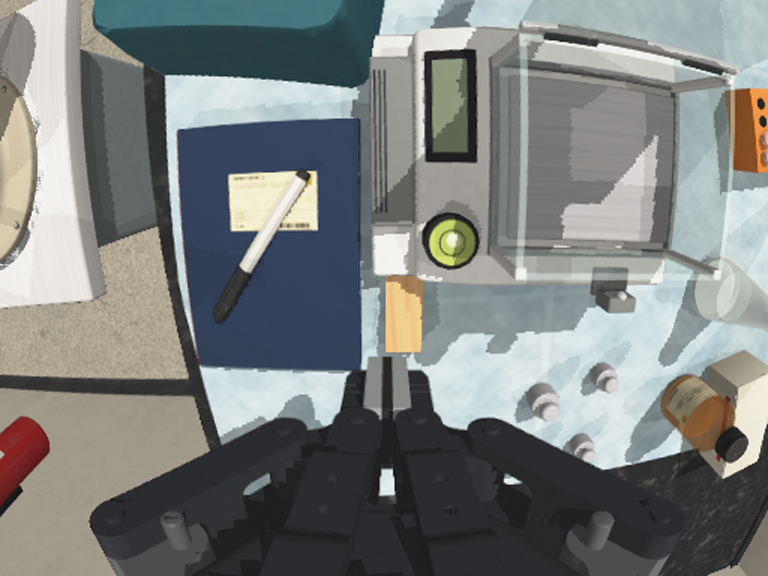

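Run:
```python
from h import *
a=np.load("c5.npy");c=(a[0][:3,:3],a[1],0)
P=lambda u,v,z:onz("wrist",u/1.5,v/1.5,z,c).round(4)
for n,p in dict(barFL=(372,56,.04),barFR=(372,223,.04),barBL=(414,57,.045),barBR=(414,226,.045),vial=(451,240,.06),bodyFR=(373,275,.027),bodyFL=(373,36,.027),bodyRr=(663,282,.056),rimFR=(519,275,.126),rimBR=(717,275,.126),rimFL=(521,25,.126),rimBL=(733,75,.126),panFR=(524,243,.07),panBR=(668,247,.07),panFL=(527,68,.07),panBL=(673,78,.07),w1=(547,410,.036),w2=(607,380,.029),w3=(582,450,.036),catch=(614,298,.1)).items():print(n,P(*p))
```

```text
barFL [0.4382 0.0139 0.04  ]
barFR [ 0.4303 -0.1044  0.04  ]
barBL [0.4666 0.0103 0.045 ]
barBR [ 0.4595 -0.1077  0.045 ]
vial [ 0.483  -0.1162  0.06  ]
bodyFR [ 0.4277 -0.1458  0.027 ]
bodyFL [0.4397 0.0325 0.027 ]
bodyRr [ 0.6574 -0.1567  0.056 ]
rimFR [ 0.511  -0.1245  0.126 ]
rimBR [ 0.653  -0.1316  0.126 ]
rimFL [0.5172 0.0099 0.126 ]
rimBL [ 0.6633 -0.0019  0.126 ]
panFR [ 0.5311 -0.1186  0.07  ]
panBR [ 0.649  -0.1251  0.07  ]
panFL [ 0.5372 -0.0027  0.07  ]
panBL [6.532e-01 6.000e-04 7.000e-02]
w1 [ 0.57   -0.2736  0.036 ]
w2 [ 0.6299 -0.2547  0.029 ]
w3 [ 0.6123 -0.3255  0.036 ]
catch [ 0.5863 -0.151   0.1   ]
```

Run:
```python
from h import *
o1,d1=ray("top",297/1.5,450/1.5);o2,d2=ray("scene",387/1.5,430/1.5)
A=np.array([d1,-d2]).T;t=np.linalg.lstsq(A,o2-o1,rcond=None)[0];print(o1+t[0]*d1,o2+t[1]*d2)
print(manip.get_state()["qpos"].round(2))
```

```text
[ 0.42992773 -0.01224681  0.05665801] [ 0.44116491 -0.00404447  0.05781902]
[-0.46  0.12  1.77 -0.    1.25 -0.39]
```

drive_tool --rows '[[[0,0,0],[0,4.5,-3],0],[[0,0,0],[-0.2,4.6,-4],0],[[0,0,0],[0,0,-4],0],[[0,0,0],[0,0,-3],0],[[0,0,0],[0,0,-1.5],0],[[0,0,0],[0,0,0],0]]'

```text
clock: 8.38
position: [0.4348, -0.0472, 0.0619]
ee_rot: [-0.003, 0.73, 0.683, -0.002]
contact_force: [-0.6, 0.3, 0.3]
width: -0.0
gripper_force: 0.0
```

drive_tool --rows '[[[0,0,0],[0.2,0.1,-0.4],0],[[0,0,0],[0,0,-0.3],0],[[0,0,0],[0,0,-0.3],0],[[0,0,0],[0,0,0],0]]'

```text
clock: 8.88
position: [0.4387, -0.0461, 0.0544]
ee_rot: [0.0, 0.73, 0.683, 0.0]
contact_force: [0.2, 0.6, -1.7]
width: -0.0002
gripper_force: 0.0
```

drive_tool --rows '[[[0,0,0],[0,0,-0.3],0],[[0,0,0],[0,0,-0.2],0],[[0,0,0],[0,0,0],0]]'

```text
clock: 9.25
position: [0.4389, -0.0461, 0.0497]
ee_rot: [0.0, 0.73, 0.683, 0.0]
contact_force: [-1.0, 0.1, 7.6]
width: 0.0
gripper_force: 3.3
```

drive_tool --rows '[[[0,0,0],[0,0,-0.2],0],[[0,0,0],[0,0,0],0]]'

```text
clock: 9.5
position: [0.439, -0.0462, 0.0488]
ee_rot: [0.0, 0.73, 0.683, 0.0]
contact_force: [-3.6, 0.5, 15.5]
width: 0.0003
gripper_force: 8.1
```

drive_tool --rows '[[[0,0,0],[0,0,-0.2],0],[[0,0,0],[0,0,0],0]]'

```text
clock: 9.75
position: [0.4392, -0.0462, 0.0483]
ee_rot: [0.001, 0.73, 0.684, 0.0]
contact_force: [-6.6, 0.2, 30.9]
width: -0.0
gripper_force: 15.7
```

drive_tool --rows '[[[0,0,0],[0,0,1],0],[[0,0,0],[0,0,4],0],[[0,0,0],[0,0,6],0],[[0,0,0.18],[0,-3,6],0],[[0,0,0.18],[1,-4,1],0],[[0,0,0.18],[3,-4,0],0],[[0,0,0.18],[3,-4,0],3],[[0,0,0.18],[3,-4,0],3]]'

```text
clock: 10.75
position: [0.5395, -0.2354, 0.221]
ee_rot: [0.0, 0.357, 0.934, 0.0]
contact_force: [0.4, 0.1, 0.4]
width: 0.0299
gripper_force: 0.0
```

drive_tool --rows '[[[0,0,0.18],[3,-4,0],3],[[0,0,0.18],[3,-2.5,0],3],[[0,0,0.18],[2,0,0],3],[[0,0,0.18],[0,0,0],3],[[0,0,0.02],[0,0,0],3]]'

```text
clock: 11.38
position: [0.6188, -0.299, 0.2203]
ee_rot: [-0.001, -0.001, 1.0, 0.0]
contact_force: [0.4, 0.2, -0.6]
width: 0.0302
gripper_force: 0.0
```

```bash
python3 - <<'E'
from h import *
s=manip.get_state();print(s["position"],s["ee_rot"],s["clock"],s["qpos"].round(2),s["contact_force"].round(1))
K,V,_=cal("wrist");np.save("c6.npy",[np.pad(K,((0,1),(0,1))),V])
snap("wrist","w6.png");snap("top","t6.png")
E
python3 bub.py
```

```text
[ 0.61879728 -0.29899114  0.22033317] [-5.11566230e-04 -1.15282192e-03  9.99999136e-01  3.71300390e-04] 11.375 [-0.55  0.46  1.28  0.    1.41 -2.12] [ 0.4  0.2 -0.6]
[ 0.61853812 -0.29889847  0.22089696] [0.43904618 0.14041338 0.20915352]
top vial [ 0.4796 -0.1159  0.058 ] ax mm [11.3 14. ] bubble off world mm [ 2.6 -0.2] along 0.6 minsat 49.0
scene vial [ 0.483  -0.1207  0.058 ] ax mm [12.9 15.5] bubble off world mm [1.6 1.3] along 1.7 minsat 51.0
```

View pics/w6.png

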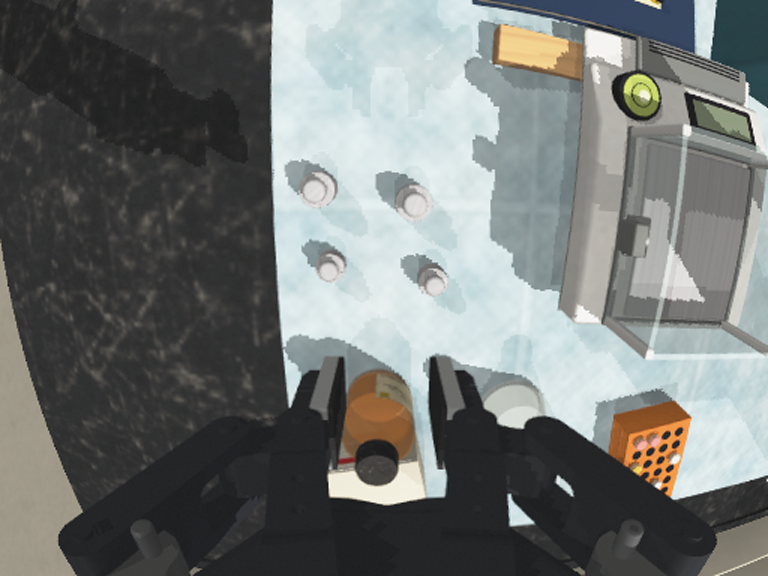

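Run:
```python
from h import *
a=np.load("c6.npy");c=(a[0][:3,:3],a[1],0)
P=lambda u,v,z:onz("wrist",u/1.5,v/1.5,z,c).round(4)
for p in[(314,190,.036),(413,203,.036),(328,268,.029),(432,282,.029)]:print("wt",P(*p))
# pan/rim references at yaw
for n,p in dict(rimFR=(637,134,.126),rimBR=(650,357,.126),panFR=(640,140,.07),panBR=(606,320,.07),panBL=(720,322,.07),panFL=(752,165,.07)).items():print(n,P(*p))
```

```text
wt [ 0.563  -0.3493  0.036 ]
wt [ 0.5727 -0.279   0.036 ]
wt [ 0.6221 -0.3416  0.029 ]
wt [ 0.6329 -0.2632  0.029 ]
rimFR [ 0.5191 -0.1589  0.126 ]
rimBR [ 0.6543 -0.1287  0.126 ]
panFR [ 0.5174 -0.1218  0.07  ]
panBR [ 0.6495 -0.1356  0.07  ]
panBL [ 0.6539 -0.0158  0.07  ]
panFL [ 0.5203 -0.0036  0.07  ]
```

drive_tool --rows '[[[0,0,0],[-2.8,-2.5,-2],3],[[0,0,0],[-2.8,-2.5,-4],3],[[0,0,0],[0,0,-6],3],[[0,0,0],[0,0,-3],3],[[0,0,0],[0,0,0],3]]'

```text
clock: 12.2
position: [0.5609, -0.3479, 0.0687]
ee_rot: [-0.002, -0.001, 1.0, 0.002]
contact_force: [0.5, 0.2, 0.2]
width: 0.0297
gripper_force: 0.0
```

drive_tool --rows '[[[0,0,0],[0.2,-0.1,-2],3],[[0,0,0],[0,0,-1.2],3],[[0,0,0],[0,0,0],3],[[0,0,0],[0,0,0],1.2],[[0,0,0],[0,0,0],1.2],[[0,0,0],[0,0,0],1.2]]' --force 30

```text
clock: 12.95
position: [0.5653, -0.3505, 0.0403]
ee_rot: [0.001, -0.002, 1.0, -0.001]
contact_force: [-0.5, 0.7, 3.5]
width: 0.0156
gripper_force: 29.5
```

drive_tool --rows '[[[0,0,0],[0,0,1],1.2],[[0,0,0],[0,0,4],1.2],[[0,0,0],[0,0,4],1.2],[[0,0,0],[0,0,0],1.2]]'

```text
clock: 13.45
position: [0.5668, -0.3515, 0.1335]
ee_rot: [0.003, -0.002, 1.0, -0.002]
contact_force: [-0.3, 1.0, -2.7]
width: 0.0156
gripper_force: 29.4
```

Run:
```python
from h import *
s=manip.get_state();print(s["position"],s["width"],s["contact_force"].round(2))
snap("wrist","w7.png",(180,220,340,384),3)
```

```text
[ 0.5667549 -0.3515329  0.1335421] 0.015592794468296428 [-0.3   1.03 -2.68]
```

View pics/w7.png

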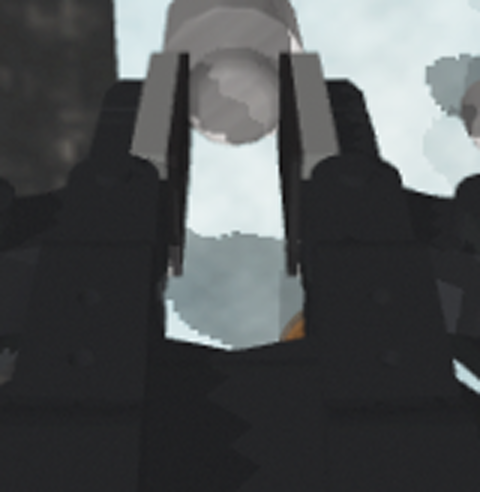

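drive_tool --rows '[[[0,0,0],[0,0,4],1.2],[[0,0,0],[0.5,3,4],1.2],[[0,0,0],[1,5.5,1],1.2],[[0,0,0],[1,5.5,0],1.2],[[0,0,0],[1,5.5,0],1.2],[[0,0,0],[0.5,5.5,0],1.2],[[0,0,0],[0,4.5,0],1.2],[[0,0,0],[0,0,0],1.2]]'

```text
clock: 14.5
position: [0.6034, -0.0513, 0.2174]
ee_rot: [-0.002, -0.004, 1.0, 0.001]
contact_force: [-0.9, -1.6, -1.0]
width: 0.0159
gripper_force: 29.5
```

Run:
```python
from h import *
s=manip.get_state();print(s["position"],s["width"],s["contact_force"].round(2))
K,V,_=cal("wrist");np.save("c8.npy",[np.pad(K,((0,1),(0,1))),V])
snap("wrist","w8.png")
```

```text
[ 0.60336153 -0.0513473   0.21737023] 0.015943745869149976 [-0.85 -1.6  -1.01]
```

View pics/w8.png

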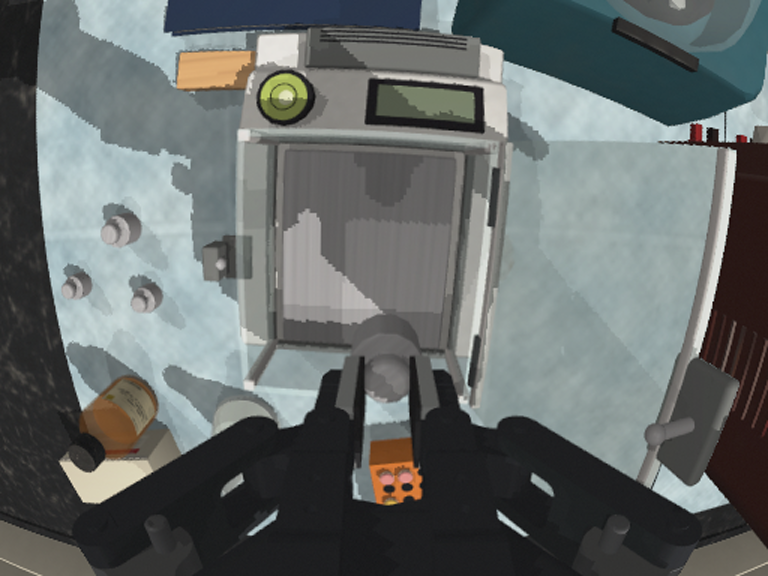

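The view shows the pan's corners at about (287,150), (463,155), (447,350) and (275,342). The held weight hangs between the fingers, over the back half, and the door tab is at (705,420).

Run:
```python
from h import *
a=np.load("c8.npy");c=(a[0][:3,:3],a[1],0)
P=lambda u,v,z:onz("wrist",u/1.5,v/1.5,z,c).round(4)
for n,p in dict(pFR=(287,150,.071),pFL=(463,155,.071),pBL=(447,350,.071),pBR=(275,342,.071),rFR=(240,135,.126),rBR=(246,390,.126),rFL=(505,138,.126),rBL=(475,400,.126),w1=(118,234,.036),w2=(75,287,.029),w3=(144,299,.029)).items():print(n,P(*p))
p=np.array([.6034,-.0513,.2174]);
for dx in(-.01,0,.01):print(proj("wrist",p+[dx,0,-.003],c)*1.5)
```

```text
pFR [ 0.519  -0.1126  0.071 ]
pFL [ 0.522  -0.0029  0.071 ]
pBL [ 0.6527 -0.0078  0.071 ]
pBR [ 0.648  -0.1269  0.071 ]
rFR [ 0.5115 -0.1253  0.126 ]
rBR [ 0.6559 -0.1328  0.126 ]
rFL [0.5131 0.0091 0.126 ]
rBL [0.6605 0.0024 0.126 ]
w1 [ 0.5741 -0.2666  0.036 ]
w2 [ 0.6207 -0.3293  0.029 ]
w3 [ 0.6312 -0.253   0.029 ]
[383.17465729 364.13630028]
[383.04915365 389.92381113]
[382.93752266 414.13742752]
```

drive_tool --rows '[[[0,0,0],[0.2,-0.3,-3],1.2],[[0,0,0],[0,0,-3],1.2],[[0,0,0],[0,0,-2.5],1.2],[[0,0,0],[0,0,-1],1.2],[[0,0,0],[0,0,-0.3],1.2],[[0,0,0],[0,0,-0.3],1.2],[[0,0,0],[0,0,0],1.2]]'

```text
clock: 15.42
position: [0.6071, -0.0582, 0.1189]
ee_rot: [0.001, -0.002, 1.0, -0.0]
contact_force: [-0.4, 0.2, -1.2]
width: 0.016
gripper_force: 29.5
```

drive_tool --rows '[[[0,0,0],[0,0,-0.3],1.2],[[0,0,0],[0,0,-0.3],1.2],[[0,0,0],[0,0,0],1.2]]'

```text
clock: 15.8
position: [0.6065, -0.0579, 0.112]
ee_rot: [-0.0, -0.002, 1.0, 0.0]
contact_force: [-0.1, 0.1, -0.9]
width: 0.0158
gripper_force: 29.5
```

drive_tool --rows '[[[0,0,0],[0,0,-0.15],1.2],[[0,0,0],[0,0,0],1.2]]'

```text
clock: 16.05
position: [0.6071, -0.0582, 0.1116]
ee_rot: [0.001, -0.002, 1.0, -0.0]
contact_force: [-1.3, 0.2, 3.8]
width: 0.0155
gripper_force: 30.0
```

drive_tool --rows '[[[0,0,0],[0,0,-0.1],1.2],[[0,0,0],[0,0,0],1.2]]'

```text
clock: 16.3
position: [0.6072, -0.0583, 0.1114]
ee_rot: [0.001, -0.002, 1.0, -0.0]
contact_force: [-1.7, -1.4, 8.7]
width: 0.0159
gripper_force: 30.5
```

drive_tool --rows '[[[0,0,0],[0,0,0],2.4],[[0,0,0],[0,0,0],2.4],[[0,0,0],[0,0,0.5],2.4],[[0,0,0],[0,0,4],2.4],[[0,0,0],[0,0,5],3],[[0,0,0],[-1.5,-5.5,0],3],[[0,0,0],[-1,-5.5,0],3],[[0,0,0],[-1,-5.5,0],3]]'

```text
clock: 17.3
position: [0.5715, -0.2244, 0.2052]
ee_rot: [0.0, -0.002, 1.0, -0.0]
contact_force: [0.1, -0.2, 0.1]
width: 0.0298
gripper_force: 0.0
```

drive_tool --rows '[[[0,0,0],[0,-5.2,-1],3],[[0,0,0],[0,0,-5],3],[[0,0,0],[0,0,-4],3],[[0,0,0],[0,0,0],3]]'

```text
clock: 17.8
position: [0.5694, -0.2739, 0.1015]
ee_rot: [-0.003, -0.001, 1.0, 0.002]
contact_force: [-1.1, -0.0, 1.8]
width: 0.03
gripper_force: 0.0
```

```bash
cat > kn.py <<'E'
# circle of a knob top near its expected place, seen from the wrist
import sys
from h import *
ex,ey,z,r=map(float,sys.argv[1:5])
s=manip.get_state();c=cal("wrist");im=np.ascontiguousarray(eyes.get_image("wrist")[:,:,::-1])
u,v=proj("wrist",[ex,ey,z],c);R=np.hypot(*(proj("wrist",[ex,ey+r,z],c)-[u,v]))
x0,y0=int(u)-45,int(v)-45
g=cv2.resize(cv2.cvtColor(im,cv2.COLOR_BGR2GRAY)[max(y0,0):y0+90,x0:x0+90],None,fx=4,fy=4,interpolation=cv2.INTER_CUBIC);y0=max(y0,0)
q=cv2.HoughCircles(cv2.GaussianBlur(g,(0,0),2),cv2.HOUGH_GRADIENT,1,20,param1=60,param2=12,minRadius=int(3.4*R),maxRadius=int(4.6*R))
print(s["position"].round(4),"exp px",u,v,"R",R)
for a in (q[0][:4] if q is not None else []):
    print(a/4,onz("wrist",x0+a[0]/4,y0+a[1]/4,z,c).round(4))
cv2.imwrite("pics/kn.png",g)
E
python3 kn.py .572 -.279 .036 .009
```

```text
[ 0.5694 -0.2739  0.1015] exp px 248.39949112810453 220.42929608301887 R 12.568497662429747
[48.375 49.875 12.625] [ 0.5754 -0.2769  0.036 ]
[47.375 44.625 13.825] [ 0.5714 -0.2776  0.036 ]
[49.875 35.875 11.15 ] [ 0.5647 -0.2758  0.036 ]
```

drive_tool --rows '[[[0,0,0],[0.2,-0.2,-3.5],3],[[0,0,0],[0,0,-2.4],3],[[0,0,0],[0,0,0],3],[[0,0,0],[0,0,0],1.2],[[0,0,0],[0,0,0],1.2],[[0,0,0],[0,0,0],1.2]]'

```text
clock: 18.6
position: [0.5747, -0.2776, 0.0473]
ee_rot: [0.001, -0.002, 1.0, -0.001]
contact_force: [0.9, 0.3, 3.8]
width: 0.0119
gripper_force: 2.0
```

drive_tool --rows '[[[0,0,0],[0,0,0],3],[[0,0,0],[0,0,0],3],[[0,0,0],[0,0,-0.6],3],[[0,0,0],[0,0,0],3]]'

```text
clock: 19.1
position: [0.5778, -0.2818, 0.0453]
ee_rot: [0.005, -0.002, 1.0, -0.005]
contact_force: [-1.4, -3.0, 21.6]
width: 0.03
gripper_force: 10.9
```

```bash
python3 kn.py .574 -.277 .036 .009
```

```text
[ 0.5778 -0.2818  0.0453] exp px 264.63437597868835 247.71204240855914 R 16.86072257618225
[43.625 31.875 16.225] [ 0.5658 -0.2782  0.036 ]
```

drive_tool --rows '[[[0,0,0],[0,0,2],3],[[0,0,0],[0,0,4],3],[[0,0,0],[0,0,4],3],[[0,0,0],[0,0,0],3]]'

```text
clock: 19.65
position: [0.5756, -0.2782, 0.1432]
ee_rot: [0.003, -0.002, 1.0, -0.002]
contact_force: [-0.6, -0.3, 0.2]
width: 0.0303
gripper_force: 0.0
```

Run:
```python
from h import *
s=manip.get_state();print(s["position"],s["width"],s["contact_force"].round(2))
K,V,_=cal("wrist");np.save("c9.npy",[np.pad(K,((0,1),(0,1))),V])
snap("wrist","w9.png")
for x,y,z in((.573,-.277,.036),(.622,-.341,.029),(.632,-.262,.029)):print((proj("wrist",[x,y,z])*1.5).round())
```

```text
[ 0.57557851 -0.27822256  0.14320129] 0.030271899708692238 [-0.58 -0.31  0.17]
[385. 297.]
[283. 368.]
[409. 384.]
```

View pics/w9.png

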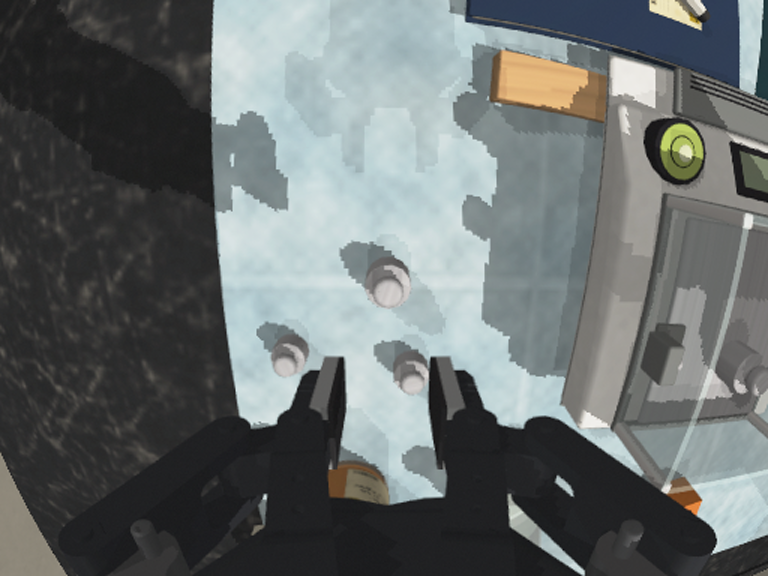

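The picture shows the first weight upright on the pan at (745,370). The second 100 g weight still stands at (388,292), and the 50 g ones are at (287,363) and (411,378).

Run:
```python
from h import *
a=np.load("c9.npy");c=(a[0][:3,:3],a[1],0)
P=lambda u,v,z:onz("wrist",u/1.5,v/1.5,z,c).round(4)
for p in((388,292,.036),(287,364,.029),(411,380,.029)):print(P(*p))
print(manip.get_state()["position"])
```

```text
[ 0.5728 -0.2766  0.036 ]
[ 0.6224 -0.3396  0.029 ]
[ 0.6325 -0.262   0.029 ]
[ 0.57423767 -0.27737071  0.14094247]
```

drive_tool --rows '[[[0,0,0],[-0.4,0.3,-3],4.5],[[0,0,0],[0,0,-3],4.5],[[0,0,0],[0,0,-2],4.5],[[0,0,0],[0,0,0],4.5],[[0,0,0],[0,0,0],4.5]]'

```text
clock: 20.32
position: [0.5697, -0.274, 0.0594]
ee_rot: [-0.0, -0.002, 1.0, 0.0]
contact_force: [0.1, 0.6, 0.3]
width: 0.045
gripper_force: 0.0
```

drive_tool --rows '[[[0,0,0],[0,-0.2,-1.2],4.5],[[0,0,0],[0,0,-1],4.5],[[0,0,0],[0,0,0],4.5],[[0,0,0],[0,0,0],4.5]]'

```text
clock: 20.82
position: [0.5698, -0.2761, 0.0377]
ee_rot: [0.0, -0.002, 1.0, 0.0]
contact_force: [0.4, -0.2, 0.1]
width: 0.0451
gripper_force: 0.0
```

drive_tool --rows '[[[0,0,0],[0,0,0],1.2],[[0,0,0],[0,0,0],1.2],[[0,0,0],[0,0,0],1.2],[[0,0,0],[0,0,0],1.2]]' --force 30

```text
clock: 21.32
position: [0.57, -0.2763, 0.0381]
ee_rot: [0.0, -0.002, 1.0, -0.0]
contact_force: [-0.9, -0.3, 2.2]
width: 0.016
gripper_force: 29.3
```

drive_tool --rows '[[[0,0,0],[0,0,1.5],1.2],[[0,0,0],[0,0,6],1.2],[[0,0,0],[0,2,6],1.2],[[0,0,0],[-0.5,5,4],1.2],[[0,0,0],[-0.6,5,0],1.2],[[0,0,0],[-0.5,5,0],1.2],[[0,0,0],[-0.5,5.1,0],1.2],[[0,0,0],[0,0,0],1.2]]'

```text
clock: 22.32
position: [0.5477, -0.0531, 0.2118]
ee_rot: [-0.0, -0.004, 1.0, 0.001]
contact_force: [-0.3, -1.1, -1.0]
width: 0.0161
gripper_force: 29.6
```

drive_tool --rows '[[[0,0,0],[0,0,-3],1.2],[[0,0,0],[0,0,-3],1.2],[[0,0,0],[0,0,-3],1.2],[[0,0,0],[0,0,0],1.2],[[0,0,0],[0,0,0],1.2]]'

```text
clock: 22.95
position: [0.5498, -0.0574, 0.1221]
ee_rot: [0.001, -0.001, 1.0, -0.0]
contact_force: [0.3, 0.1, -0.4]
width: 0.0161
gripper_force: 29.6
```

Expected contact is at about .109.

drive_tool --rows '[[[0,0,0],[0,0,-0.8],1.2],[[0,0,0],[0,0,-0.3],1.2],[[0,0,0],[0,0,0],1.2],[[0,0,0],[0,0,0],1.2]]'

```text
clock: 23.45
position: [0.549, -0.0566, 0.1101]
ee_rot: [0.0, -0.002, 1.0, 0.0]
contact_force: [-0.6, 0.8, -0.9]
width: 0.0161
gripper_force: 29.6
```

drive_tool --rows '[[[0,0,0],[0,0,-0.15],1.2],[[0,0,0],[0,0,0],1.2],[[0,0,0],[0,0,0],1.2]]'

```text
clock: 23.82
position: [0.5494, -0.0568, 0.1092]
ee_rot: [0.001, -0.002, 1.0, -0.0]
contact_force: [-0.0, 0.2, 5.0]
width: 0.0162
gripper_force: 30.0
```

drive_tool --rows '[[[0,0,0],[0,0,0],2.4],[[0,0,0],[0,0,0],2.4],[[0,0,0],[0,0,0.5],2.4],[[0,0,0],[0,0,4],2.4],[[0,0,0],[0,0,5],3],[[0,0,0],[2,-5,0],3],[[0,0,0],[2,-5,0],3],[[0,0,0],[2,-5,0],4]]'

```text
clock: 24.82
position: [0.6095, -0.2079, 0.204]
ee_rot: [0.0, -0.002, 1.0, -0.0]
contact_force: [1.0, 0.8, 0.3]
width: 0.0397
gripper_force: 0.0
```

drive_tool --rows '[[[0,0,0],[2.1,-5.5,0],4],[[0,0,0],[0,0,-5],4],[[0,0,0],[0,0,-5],4],[[0,0,0],[0,0,-3],4],[[0,0,0],[0,0,0],4],[[0,0,0],[0,0,0],4],[[0,0,0],[0,0,0],4]]'

```text
clock: 25.7
position: [0.6312, -0.2622, 0.0757]
ee_rot: [0.002, -0.002, 1.0, -0.001]
contact_force: [0.3, -1.2, 0.6]
width: 0.04
gripper_force: 0.0
```

```bash
python3 kn.py .6325 -.262 .029 .008
```

```text
[ 0.6312 -0.2622  0.0757] exp px 256.24798222090055 228.37937726327053 R 12.20926848869384
```

```bash
sed -i 's/param2=12/param2=7/' kn.py; python3 kn.py .6325 -.262 .029 .008
python3 - <<'E'
import cv2
g=cv2.resize(cv2.imread("pics/kn.png",0),(40,24),interpolation=cv2.INTER_AREA)
for r in g:print(''.join(" .:-=+*#%@"[9-min(9,int(v)*10//256)] for v in r))
E
```

```text
[ 0.631  -0.2621  0.0755] exp px 256.081666759207 228.76700125783873 R 12.214157396515605
[47.875 42.625 13.85 ] [ 0.6303 -0.2602  0.029 ]
[45.375 48.125 11.9  ] [ 0.6342 -0.2618  0.029 ]
[49.875 33.125 10.9  ] [ 0.6236 -0.2589  0.029 ]
[47.125 53.125 12.05 ] [ 0.6378 -0.2606  0.029 ]
-----=++=++-:::-------:-------------::::
:::::---:::::::---------------------::::
::::::::::::------------------------::::
::::::--=====+++++=----------------:::::
-::::-=++++++++***+++--------::------:::
:::::-+++++++++*******+=-----::-------::
::::::+++++++++**********=---::---------
:::::::=++++++******++**##+--:----------
:::::::-=+++++****++++===+*=------------
::::::::--+++**+******=---=+------------
::::::::::-=+*++*******+=---------------
::::::::::::-+++*+=====++=:-------------
:::::::::::::=+*+=------==--------------
::::::::::::::-==--------=--------------
----:::::::::::-=----------=----------==
*#%%-::::::::::::---------====-------=%%
*%@%=::::::::::::::::-------===------=%@
#%@%=::::::::::::::::::-------==-----+@@
%@@%=:::-:::::::::::::::-------------+@@
%@@%+::----:::::::::::::---:::-------+@@
@@@%*:-:::::::::::::::::::::::::::::-*@@
@@%%#:::::::::::::::::::::::::::::::-#@@
@@%%#::::-::::::::::::::::::::::::::-#@@
@@%%#-:::--::::::::::::::::::::::----#@@
```

drive_tool --rows '[[[0,0,0],[0,0,-2.3],4],[[0,0,0],[0,0,-2],4],[[0,0,0],[0,0,0],4],[[0,0,0],[0,0,0],4],[[0,0,0],[0,0,0],1],[[0,0,0],[0,0,0],1],[[0,0,0],[0,0,0],1],[[0,0,0],[0,0,0],1]]' --force 30

```text
clock: 26.8
position: [0.6306, -0.262, 0.0316]
ee_rot: [0.001, -0.002, 1.0, -0.0]
contact_force: [0.0, 0.5, 5.7]
width: 0.0139
gripper_force: 29.4
```

drive_tool --rows '[[[0,0,0],[0,0,1.5],1],[[0,0,0],[0,0,6],1],[[0,0,0],[0,0,6],1],[[0,0,0],[0,4,4],1],[[0,0,0],[-0.1,4.5,0],1],[[0,0,0],[-0.2,4.5,0],1],[[0,0,0],[0,3.7,0],1],[[0,0,0],[0,0,0],1]]'

```text
clock: 27.8
position: [0.6263, -0.0916, 0.206]
ee_rot: [-0.0, -0.003, 1.0, 0.001]
contact_force: [-0.3, -1.0, -0.9]
width: 0.0137
gripper_force: 29.5
```

drive_tool --rows '[[[0,0,0],[0,0,0],1],[[0,0,0],[0,0,-3],1],[[0,0,0],[0,0,-3],1],[[0,0,0],[0,0,-3],1],[[0,0,0],[0,0,0],1],[[0,0,0],[0,0,0],1],[[0,0,0],[0,0,0],1]]'

```text
clock: 28.68
position: [0.628, -0.0953, 0.1171]
ee_rot: [0.002, -0.001, 1.0, -0.0]
contact_force: [1.2, 0.7, -0.3]
width: 0.0135
gripper_force: 29.5
```

drive_tool --rows '[[[0,0,0],[0,0,-0.8],1],[[0,0,0],[0,0,-0.4],1],[[0,0,0],[0,0,0],1],[[0,0,0],[0,0,0],1]]'

```text
clock: 29.18
position: [0.6268, -0.0945, 0.1034]
ee_rot: [-0.0, -0.002, 1.0, 0.0]
contact_force: [0.5, -0.1, -0.4]
width: 0.0141
gripper_force: 29.5
```

drive_tool --rows '[[[0,0,0],[0,0,-0.25],1],[[0,0,0],[0,0,0],1],[[0,0,0],[0,0,0],1]]'

```text
clock: 29.55
position: [0.6273, -0.0948, 0.1027]
ee_rot: [0.001, -0.002, 1.0, -0.0]
contact_force: [-2.2, -0.7, 7.7]
width: 0.014
gripper_force: 30.1
```

drive_tool --rows '[[[0,0,0],[0,0,0],2.2],[[0,0,0],[0,0,0],2.2],[[0,0,0],[0,0,0.5],2.2],[[0,0,0],[0,0,4],2.2],[[0,0,0],[0,0,5.5],3],[[0,0,0],[0,-5,0],3],[[0,0,0],[-0.3,-5,0],3],[[0,0,0],[-0.4,-5,0],4]]'

```text
clock: 30.55
position: [0.62, -0.2459, 0.2013]
ee_rot: [0.0, -0.002, 1.0, -0.0]
contact_force: [-0.5, 0.2, -0.8]
width: 0.0398
gripper_force: 0.0
```

drive_tool --rows '[[[0,0,0],[0,-5,0],4],[[0,0,0],[0,-4.5,-4],4],[[0,0,0],[0,0,-5],4],[[0,0,0],[0,0,-4],4],[[0,0,0],[0,0,0],4],[[0,0,0],[0,0,0],4],[[0,0,0],[0,0,0],4]]'

```text
clock: 31.42
position: [0.6214, -0.3404, 0.0737]
ee_rot: [0.002, -0.002, 1.0, -0.001]
contact_force: [-0.4, 0.4, -0.3]
width: 0.04
gripper_force: 0.0
```

```bash
python3 kn.py .6224 -.3396 .029 .008;python3 - <<'E'
import cv2
g=cv2.resize(cv2.imread("pics/kn.png",0),(40,24),interpolation=cv2.INTER_AREA)
for r in g:print(''.join(" .:-=+*#%@"[9-min(9,int(v)*10//256)] for v in r))
E
```

```text
[ 0.6214 -0.3404  0.0737] exp px 257.1332480985291 229.1118207859989 R 12.333627562312149
[41.375 46.375 12.225] [ 0.6233 -0.342   0.029 ]
[44.875 40.125 12.975] [ 0.6189 -0.3398  0.029 ]
[42.375 51.375 12.7  ] [ 0.6269 -0.3414  0.029 ]
[43.625 32.625 13.85 ] [ 0.6137 -0.3406  0.029 ]
...-==+++++=::..........................
......::----....::::::..................
.....:--====----:::::::.................
...:-======++++++--:::::::..............
...-========++++++++-:::::..............
...:=======++++++****+=:::..............
.....-======++++**+****+-:..............
......-=====+++++=---==+*=::............
......-====+++++++++::::==::::..........
.......:-==+=+++++++++::.-:::::.........
..........:==+++==--===:.:::::::........
....::.....-=+=-::::::--:::::::::.......
..:::......::=-:......:-:::::::::.......
.:::.........--:......::::::::::........
-==-..........:::....:::::::::::::...:=-
*#%*.............:.:.::::::...:::::..+%#
*%%#..................::::::.........*%%
%%%#.................................#%%
%%%#:................................#%%
%%%%:................................#%%
%%%%-...............................:%%%
@%%%-...............................-%%%
%%%%=...............................-%%%
%%%%-...............................-%%%
```

Present and aligned.

drive_tool --rows '[[[0,0,0],[0,-0.1,-2.2],4],[[0,0,0],[0,0,-2],4],[[0,0,0],[0,0,0],4],[[0,0,0],[0,0,0],4],[[0,0,0],[0,0,0],1],[[0,0,0],[0,0,0],1],[[0,0,0],[0,0,0],1],[[0,0,0],[0,0,0],1]]' --force 30

```text
clock: 32.48
position: [0.6206, -0.3411, 0.0303]
ee_rot: [0.001, -0.002, 1.0, -0.001]
contact_force: [-0.0, -0.3, 5.7]
width: 0.014
gripper_force: 29.3
```

drive_tool --rows '[[[0,0,0],[0,0,1.5],1],[[0,0,0],[0,0,6],1],[[0,0,0],[0,2,6],1],[[0,0,0],[-0.6,4.6,4],1],[[0,0,0],[-1,4.5,0],1],[[0,0,0],[-1,4.5,0],1],[[0,0,0],[-1,4.5,0],1],[[0,0,0],[-1,4.5,0],1]]'

```text
clock: 33.48
position: [0.5731, -0.0933, 0.2037]
ee_rot: [0.0, -0.001, 1.0, 0.0]
contact_force: [0.9, -0.3, -0.1]
width: 0.0138
gripper_force: 29.4
```

drive_tool --rows '[[[0,0,0],[0,0,0],1],[[0,0,0],[0,0,-3],1],[[0,0,0],[0,0,-3],1],[[0,0,0],[0,0,-3],1],[[0,0,0],[0,0,0],1],[[0,0,0],[0,0,0],1],[[0,0,0],[0,0,0],1]]'

```text
clock: 34.35
position: [0.575, -0.0954, 0.1148]
ee_rot: [0.001, -0.001, 1.0, -0.0]
contact_force: [0.1, 0.2, -1.0]
width: 0.0139
gripper_force: 29.4
```

drive_tool --rows '[[[0,0,0],[0,0,-0.8],1],[[0,0,0],[0,0,-0.4],1],[[0,0,0],[0,0,0],1],[[0,0,0],[0,0,0],1]]'

```text
clock: 34.85
position: [0.5739, -0.0949, 0.1014]
ee_rot: [0.0, -0.002, 1.0, -0.0]
contact_force: [0.0, -0.4, 1.8]
width: 0.0141
gripper_force: 29.6
```

drive_tool --rows '[[[0,0,0],[0,0,-0.2],1],[[0,0,0],[0,0,0],1],[[0,0,0],[0,0,0],1]]'

```text
clock: 35.22
position: [0.5741, -0.0951, 0.1012]
ee_rot: [0.001, -0.002, 1.0, -0.0]
contact_force: [-3.3, 0.1, 11.7]
width: 0.0138
gripper_force: 30.4
```

drive_tool --rows '[[[0,0,0],[0,0,0],2.2],[[0,0,0],[0,0,0],2.2],[[0,0,0],[0,0,0.5],2.2],[[0,0,0],[0,0,4],2.2],[[0,0,0],[0,0,5],2.2],[[0,0,0],[0,-2,5],0],[[0,0,0],[0,0,3],0],[[0,0,0],[0,0,0],0]]'

```text
clock: 36.22
position: [0.5752, -0.1154, 0.2771]
ee_rot: [0.003, -0.001, 1.0, -0.001]
contact_force: [-0.1, 0.2, -0.9]
width: -0.0001
gripper_force: 0.0
```

```bash
cat > tri.py <<'E'
from h import *
def tri(p1,p2,n1="top",n2="scene",c1=None,c2=None):
    o1,d1=ray(n1,*p1,c1);o2,d2=ray(n2,*p2,c2)
    t=np.linalg.lstsq(np.array([d1,-d2]).T,o2-o1,rcond=None)[0];return (o1+t[0]*d1).round(4),(o2+t[1]*d2).round(4)
E
python3 - <<'E'
from tri import *
s=manip.get_state();print(s["position"],s["contact_force"].round(1))
print("psu",tri((170/1.5,430/1.5),(206/1.5,390/1.5)))
print("monitor corner",tri((103/1.5,292/1.5),(120/1.5,210/1.5)))
a=np.load("c8.npy");c=(a[0][:3,:3],a[1],0)
# tab: top t0 px crop (22,180) vs wrist w8
print("tab top/w8",tri((145+25/3.7,170+182/3.7),(705/1.5,422/1.5),"top","wrist",None,c))
print("tab top/scene",tri((145+25/3.7,170+182/3.7),(284/1.5,265/1.5)))
print("top back corner",tri((145+22/3.7,170+38/3.7),(256/1.5,240/1.5)))
# door plane x~.589 intersection w8 tab
for n,p,cc in(("wrist",(705/1.5,422/1.5),c),("top",(145+25/3.7,170+182/3.7),None),("scene",(284/1.5,265/1.5),None)):
    o,d=ray(n,*p,cc);q=o+d*(.594-o[0])/d[0];print(n,q.round(4))
snap("top","t9.png");snap("scene","s9.png");snap("wrist","w10.png")
E
python3 bub.py
```

```text
[ 0.57520045 -0.11540852  0.27705823] [-0.1  0.2 -0.9]
psu (array([0.4808, 0.1089, 0.2243]), array([0.5234, 0.1617, 0.2447]))
monitor corner (array([0.6205, 0.1119, 0.3704]), array([0.6392, 0.1382, 0.3872]))
tab top/w8 (array([0.5768, 0.0107, 0.2896]), array([0.5722, 0.0137, 0.2893]))
tab top/scene (array([0.5806, 0.0151, 0.2708]), array([0.582 , 0.0163, 0.2714]))
top back corner (array([0.6536, 0.0102, 0.2601]), array([0.6503, 0.0071, 0.2584]))
wrist [0.594  0.0449 0.2601]
top [0.594  0.0304 0.2047]
scene [0.594  0.0092 0.2578]
[ 0.57308878 -0.11446232  0.27268668] [-0.53829305 -0.43610596 -0.24303008]
top vial [ 0.4801 -0.1214  0.058 ] ax mm [12.6 14.7] bubble off world mm [1.5 3.9] along 4.2 minsat 33.0
scene vial [ 0.483  -0.1206  0.058 ] ax mm [12.9 15.7] bubble off world mm [1.4 1.3] along 1.6 minsat 42.0
```

drive_tool --rows '[[[0,0,0],[0,0,4],0],[[0,0,0],[0.4,4,0.5],0],[[0,0,0],[0.4,4,0],0],[[0,0,0],[0.4,4,0],0],[[0,0,0],[0.3,4,0],0],[[0,0,0],[0,0.5,0],0],[[0,0,0],[0,0,0],0],[[0,0,0],[0,0,0],0]]'

```text
clock: 37.48
position: [0.5888, 0.0491, 0.3188]
ee_rot: [-0.0, -0.001, 1.0, -0.0]
contact_force: [-0.3, -0.0, -0.5]
width: 0.0002
gripper_force: 0.0
```

Run:
```python
from h import *
s=manip.get_state();print(s["position"],s["contact_force"].round(1))
# what does the wrist expect: fingertips vs door edge
im=np.ascontiguousarray(eyes.get_image("wrist")[:,:,::-1]);cv2.imwrite("pics/w11.png",im)
c=cal("wrist")
for y in(.0,.01,.02):print(y,[proj("wrist",[x,y,.262],c).round() for x in(.53,.589)])
g=cv2.resize(cv2.cvtColor(im,cv2.COLOR_BGR2GRAY),(128,48),interpolation=cv2.INTER_AREA)
for r in g:print(''.join("@%#*+=-:. "[min(9,int(v)*10//256)] for v in r))
```

```text
[0.58880289 0.0491052  0.31878409] [-0.3 -0.  -0.5]
0.0 [array([180., 136.]), array([186., 221.])]
0.01 [array([195., 135.]), array([200., 221.])]
0.02 [array([211., 135.]), array([214., 221.])]
*#%%%#%--=====: ......=###########*=:.:      :######*.:.-+++++++++==+++=++++++++++++++++++==+++=+++-............:*%++++=*:-+-=+*
#%%%%%#======--.......*###############-..  . -######=:::*++++++++++==+++++++++++++++++++++==+++=+++:.........  .:*%**++=*-.=+:..
%%%%%%*===--=---:.....################- ....=*######=::-*++++++++++++==++++++++++::=+++++==+++=+++*-.............*%*#****=.:+=:.
#%%%%%+============--=################:::::-=*######:..=#***++++++++++===+++++++++=+++====++++++++==.............+%*++++*=..=+-.
#%%%%%===============*%%############################...=######******++++=================+=+++++++:=.....:::.....:**##*+*+..=*#*
%%%%%%:-=============*%%%%#########################*::.=#################**+++=========++++++++++=.=................:-=+*=..:+#+
%%%%%%....:-=========#%%%%####********#*************++==***#####################***++++++++++++++::=.................:.:....:=#%
%%
[... 4586 characters left out ...]
%%%%%%%%%%%%%%%%%%%%%%%%%%%%%%%%%%%%%%%%#**#*+++**++++=
++======+++++++%%%%%%%%%%%%###%%%%%%%%%%%%%%%%%%%%%%%%%%%%%%%%%%%%%%%%%%%%%%%%%%%%%%%%%%%%%%%%%%%%####%%%%%%%%%%%%+++*#*++=**==+
++++++++=======*%%%%%%%%%%%%###%%#%%%%%%%%%%%%%%%%%%%%%%%%%%%%%%%%%%%%%%%%%%%%%%%%%%%%%%%%%%%%%####**#%%%%%%%%%%%*+====*#+++***+
++++++++++++++==*%%%%%%%%%%########%%%%%%%%%%%%%%%%%%%%%%%%%%%%%%%%%%%%%%%%%%%%%%%%%%%%%%%%%%%#########%%%%%####+==++++++##*++**
++==+++++++++++++*##%%%###########%%%%%%%%%%%%%%%%%%%%%%%%%%%%%%%%%%%%%%%%%%%%%%%%%%%%%%%%%%%%%###############*++++++++++++##*++
*#***++=+++++++++++*###########%%%%%%%%%%%%%%%%%%%%%%%%%%%%%%%%%%%%%%%%%%%%%%%%%%%%%%%%%%%%%%%%%%%##########*+++++++++++++++*#%#
```

Run:
```python
from tri import *
im=cv2.imread("pics/w11.png");print([im[200,u].tolist() for u in(332,338,342,348,360,380,420)])
t=cv2.imread("pics/raw_t0.png");r=t[243];print([(u,r[u].tolist()) for u in range(60,125,4)])
c=cal("wrist")
top=next(u for u in range(125,60,-1) if r[u].sum()<200);print("psu edge top",top)
best=[]
for v in range(100,300,10):
    row=im[v];u=next(u for u in range(300,500) if row[u].sum()<200)
    a,b=tri((top,243),(u,v),"top","wrist",None,c);best.append((np.linalg.norm(a-b),u,v,a.tolist()))
print(sorted(best)[:3]);print([(b[1],b[2]) for b in best])
# door edge bright line / tab
for y in(.03,.04,.05):print(y,proj("wrist",[.589,y,.262],c).round(),proj("wrist",[.54,y,.262],c).round())
```

```text
[[236, 234, 223], [231, 230, 218], [26, 27, 48], [26, 27, 47], [32, 35, 60], [26, 29, 49], [61, 63, 64]]
[(60, [51, 52, 54]), (64, [52, 55, 56]), (68, [49, 52, 53]), (72, [32, 33, 38]), (76, [19, 19, 34]), (80, [22, 25, 37]), (84, [25, 26, 38]), (88, [26, 27, 37]), (92, [27, 28, 38]), (96, [31, 32, 43]), (100, [33, 33, 43]), (104, [34, 34, 43]), (108, [32, 33, 42]), (112, [243, 241, 231]), (116, [237, 235, 223]), (120, [245, 244, 235]), (124, [242, 240, 231])]
psu edge top 109
[(np.float64(0.004138840417315004), 343, 160, [0.6038, 0.199, -0.042]), (np.float64(0.006790434448545969), 342, 170, [0.5737, 0.1366, 0.1418]), (np.float64(0.011746063170271104), 342, 180, [0.5541, 0.096, 0.2612])]
[(346, 100), (346, 110), (345, 120), (345, 130), (344, 140), (344, 150), (343, 160), (342, 170), (342, 180), (341, 190), (340, 200), (340, 210), (338, 220), (337, 230), (338, 240), (343, 250), (349, 260), (355, 270), (317, 280), (300, 290)]
0.03 [228. 221.] [226. 150.]
0.04 [243. 221.] [242. 150.]
0.05 [257. 221.] [257. 150.]
```

drive_tool --rows '[[[0,0,0],[0,2.4,0],0],[[0,0,0],[0,0,0],0],[[0,0,0],[0,0,-2.5],0],[[0,0,0],[0,0,-2.5],0],[[0,0,0],[0,0,-2],0],[[0,0,0],[0,0,0],0],[[0,0,0],[0,0,0],0]]'

```text
clock: 38.4
position: [0.5895, 0.0734, 0.2501]
ee_rot: [0.001, -0.001, 1.0, -0.0]
contact_force: [0.3, -0.2, -0.3]
width: -0.0001
gripper_force: 0.0
```

drive_tool --rows '[[[0,0,0],[0,-1.5,0],0],[[0,0,0],[0,-1.3,0],0],[[0,0,0],[0,-1.3,0],0],[[0,0,0],[0,-1.3,0],0],[[0,0,0],[0,-1.6,0],0],[[0,0,0],[0,-1.6,0],0],[[0,0,0],[0,0,0],0]]'

```text
clock: 39.28
position: [0.5889, -0.0136, 0.2488]
ee_rot: [-0.0, -0.001, 1.0, -0.0]
contact_force: [0.5, 0.4, -0.1]
width: -0.0001
gripper_force: 0.0
```

drive_tool --rows '[[[0,0,0],[0,-1.7,-0.6],0],[[0,0,0],[0,-1.6,-0.7],0],[[0,0,0],[0,-1.4,-1.1],0],[[0,0,0],[0,-1.3,-1.1],0],[[0,0,0],[0,-1.0,-1.4],0],[[0,0,0],[0,-1.0,-1.5],0],[[0,0,0],[0,0,0],0]]'

```text
clock: 40.15
position: [0.5879, -0.0923, 0.1832]
ee_rot: [-0.002, -0.001, 1.0, 0.0]
contact_force: [0.2, 0.0, -0.2]
width: -0.0001
gripper_force: 0.0
```

Run:
```python
from h import *
s=manip.get_state();print(s["position"],s["contact_force"].round(1))
im=np.ascontiguousarray(eyes.get_image("wrist")[:,:,::-1]);cv2.imwrite("pics/w12.png",im)
c=cal("wrist");print("tip",proj("wrist",s["position"]+[0,0,-.011],c).round())
g=cv2.resize(cv2.cvtColor(im[100:300,120:420],cv2.COLOR_BGR2GRAY),(100,40),interpolation=cv2.INTER_AREA)
for r in g:print(''.join("@%#*+=-:. "[min(9,int(v)*10//256)] for v in r))
```

```text
[ 0.58790055 -0.0923373   0.18322746] [ 0.2  0.  -0.2]
tip [255. 251.]
++++++++++++++++++++++++===---===================+=++++++++++++=+++++****###%%%@@@@@#=-..-*++=::::::
++++++++++++++++++++++++==-::----------------------------=============++++++++++++**+===--**++=-::::
++++++++++++++++++++++++==-::-============================---------------========++======+***++=:::-
++++++++++++++++++++++++==-::--==+===========================================------------==++++=----
++++++++++++++++++++++++==-::--==+=====================================================-----=-::----
--=+++++++++++++++++++++==:::--==+==============================================+++==========:.:----
-:-+++++++++++++++++++++=+:::--==+==============================================++=======--==:.:---:
::-+++++++++++++++++++++=+:::--=================================================++=======--=-.::::::
:::+++++++++++++++++++++++:::--=================================================++=======--=-.=-::::
::=+++++++++++++++++++++++::=--=================================================++=======--==++:::::
::=++++++++++++++++
[... 2310 characters left out ...]
=:::::::::++++++++++++++===---%%%%%***#%@#***%@@%%=----------------====------=-.-=--------::::
-:=+++++=-::::::=+++++++++++++===--+%%%%%##**%%#*##%%%%%+-----------------====-----=:.+---------::.:
-:-++++++++==----+++++***+=--===--*%%%%%%%%%#%%#%%%%%%%%%*--------=+++=----====---==::=--------:::::
--:-=+++++++++++++*#%%%%%%%*:====*%%%%%%%%%%%%%%%%%%%%%%%%*=----*%%%%%%%#+=-====--=-.=---------:::::
*------=++++++*#%%%%%%%%%%%%##%%%%%%%%%%%%%%%%%%%%%%%%%%%%%@%%##%%%%%%%%%%%%*+===-=::=--------::::::
*==------=+*#%%%%%%%%%%%%%%%@@@@%%%%%%%%%%%%@%%%%%%%%%%%%%%%@@%%%%%%%%%%%%%%%%%#*=-.-=--------::::::
*===----+*%%%%%%%%%%%%%%%%@@@%%%%%%%%%%%%%%@%%%%%%%%%%%%%%%%@@@%%%%%%%%%%%%%%%%%%%*==---------::--::
```

drive_tool --rows '[[[0,0,0],[0,0.3,3],0],[[0,0,0],[-0.4,-2.5,0],0],[[0,0,0],[-0.4,-2.4,0],0],[[0,0,0],[0,0,0],0],[[0,0,0],[0,0,-1.5],0],[[0,0,0],[0,0,-1.5],0],[[0,0,0],[0,0,-1.5],0],[[0,0,0],[0,0,0],0]]'

```text
clock: 41.2
position: [0.5797, -0.137, 0.168]
ee_rot: [-0.002, -0.002, 1.0, 0.001]
contact_force: [0.1, -0.5, -0.2]
width: -0.0001
gripper_force: 0.0
```

drive_tool --rows '[[[0,0,0],[0,0,-0.8],0],[[0,0,0],[0,0,-0.7],0],[[0,0,0],[0,0,0],0],[[0,0,0],[0,0,0],0]]'

```text
clock: 41.7
position: [0.581, -0.1379, 0.1554]
ee_rot: [0.0, -0.002, 1.0, 0.0]
contact_force: [-0.5, -1.3, 0.0]
width: -0.0002
gripper_force: 0.0
```

drive_tool --rows '[[[0,0,0],[0,0,-0.5],0],[[0,0,0],[0,0,-0.3],0],[[0,0,0],[0,0,0],0]]'

```text
clock: 42.08
position: [0.5807, -0.1377, 0.147]
ee_rot: [-0.0, -0.001, 1.0, 0.0]
contact_force: [-0.4, -0.1, -0.6]
width: 0.0001
gripper_force: 0.0
```

drive_tool --rows '[[[0,0,0],[0,0,-0.3],0],[[0,0,0],[0,0,0],0]]'

```text
clock: 42.32
position: [0.5809, -0.1377, 0.1443]
ee_rot: [0.0, -0.002, 1.0, 0.0]
contact_force: [0.2, 0.0, 2.5]
width: -0.0002
gripper_force: 1.3
```

drive_tool --rows '[[[0,0,0],[0,0,-0.2],0],[[0,0,0],[0,0,0],0]]'

```text
clock: 42.58
position: [0.5809, -0.1379, 0.144]
ee_rot: [0.0, -0.002, 1.0, -0.0]
contact_force: [-3.3, 0.2, 11.3]
width: -0.0002
gripper_force: 5.4
```

drive_tool --rows '[[[0,0,0],[0,0,-0.15],0],[[0,0,0],[0,0,0],0]]'

```text
clock: 42.82
position: [0.581, -0.1379, 0.1438]
ee_rot: [0.001, -0.002, 1.0, -0.0]
contact_force: [-5.1, 2.0, 16.5]
width: -0.0004
gripper_force: 8.4
```

drive_tool --rows '[[[0,0,0],[0,0,-0.15],0],[[0,0,0],[0,0,0],0]]'

```text
clock: 43.08
position: [0.581, -0.138, 0.1435]
ee_rot: [0.001, -0.002, 1.0, -0.001]
contact_force: [-6.9, 2.1, 23.7]
width: 0.0
gripper_force: 11.4
```

drive_tool --rows '[[[0,0,0],[0,0,1],0],[[0,0,0],[0,0,4],0],[[0,0,0],[0,0,5],0],[[0,0,0],[0,-5,3],0],[[0,0,0],[0,-5,0],0],[[0,0,0],[0,-5,0],0],[[0,0,0],[0,-3,0],0],[[0,0,0],[0,0,0],0]]'

```text
clock: 44.08
position: [0.5805, -0.3201, 0.2678]
ee_rot: [-0.001, -0.0, 1.0, 0.0]
contact_force: [-0.1, -0.5, 0.1]
width: -0.0001
gripper_force: 0.0
```

```bash
python3 - <<'E'
from h import *
s=manip.get_state();print(s["position"],s["contact_force"].round(1))
for n in("top","scene","wrist"):
    im=np.ascontiguousarray(eyes.get_image(n)[:,:,::-1]);cv2.imwrite(f"pics/raw_{n}13.png",im)
c=cal("wrist");np.save("c13.npy",[np.pad(c[0],((0,1),(0,1))),c[1]])
for z in(.1315,.14):print("tab exp",z,[proj(n,[.580,-.137,z]).round(1) for n in("top","scene","wrist")])
a=cv2.imread("pics/raw_top13.png");b=cv2.imread("pics/raw_t0.png")
def show(im,x0,y0,x1,y1,w,h):
    g=cv2.resize(cv2.cvtColor(im[y0:y1,x0:x1],cv2.COLOR_BGR2GRAY),(w,h),interpolation=cv2.INTER_AREA)
    for r in g:print(''.join("@%#*+=-:. "[min(9,int(v)*10//256)] for v in r))
print("t0");show(b,140,175,265,290,100,46);print("now");show(a,140,175,265,290,100,46)
E
python3 bub.py
```

```text
[ 0.58051224 -0.32013018  0.2678168 ] [-0.1 -0.5  0.1]
tab exp 0.1315 [array([241.4, 217. ]), array([256.1, 187.6]), array([426.2, 189.5])]
tab exp 0.14 [array([241.2, 216.4]), array([256.1, 184.8]), array([430.2, 191.8])]
t0
.................. .............................................................      ..........    
..................  ..............................................................    ..........    
.......   :::.....  ..................................................................              
.......   ::::::...  ....................................................................           
..   ..   :::::::::.........................................................   ...........          
.......   ::::::::::::......................................................::..............        
..........::::::::::::::::...........         ...........::::::::::::::------==:..    ......  ...   
..........:::::::::::::::::..:.............::::::::::::--------========+++++++=::..    .....  ......
..........:::::::::::::::::.::::==--::::-------========+++++++++++
[... 8009 characters left out ...]
::-=====
              ..        ....:.      =*+++++=-----:........::::::------===========-:.           -===-
             ...        ......      ......::::::---------==--===----------------==-:           :==-:
                        ...........::-----====--=-------------------------------=-:.           .--::
                          ......     .:--------------------------==========++==-=-::           .--::
[ 0.58082985 -0.31680197  0.26872398] [-0.24227641  0.13094925 -0.22666881]
top vial [ 0.4807 -0.1195  0.058 ] ax mm [14.4 14.7] bubble off world mm [1.2 2.5] along 2.7 minsat 50.0
scene vial [ 0.483  -0.1208  0.058 ] ax mm [12.8 15.4] bubble off world mm [1.4 1.3] along 1.6 minsat 56.0
```

drive_tool --rows '[[[0,0,0],[-1,5,0],0],[[0,0,0],[-1,5,0],0],[[0,0,0],[-0.3,5,0],0],[[0,0,0],[0,4.7,-2],0],[[0,0,0],[0,0,-3],0],[[0,0,0],[0,0,-2.5],0],[[0,0,0],[0,0,0],0],[[0,0,0],[0,0,0],0]]'

```text
clock: 45.32
position: [0.5585, -0.1206, 0.1954]
ee_rot: [0.001, -0.002, 1.0, -0.0]
contact_force: [-0.6, -0.1, -0.2]
width: 0.0
gripper_force: 0.0
```

```bash
cat > bw.py <<'E'
from h import *
s=manip.get_state();c=cal("wrist");im=np.ascontiguousarray(eyes.get_image("wrist")[:,:,::-1]);cv2.imwrite("pics/w14.png",im)
print(s["position"],"cam",(-c[1][:3,:3].T@c[1][:3,3]).round(3))
u,v=proj("wrist",[.482,-.119,.058],c);x0,y0=int(u)-40,int(v)-40
g=cv2.resize(im[y0:y0+80,x0:x0+80],None,fx=6,fy=6,interpolation=cv2.INTER_CUBIC)
h=cv2.cvtColor(g,cv2.COLOR_BGR2HSV)
t=cv2.resize(h,(80,40),interpolation=cv2.INTER_AREA)
for r in t[8:34]:print(''.join(" .:-=+*#%@"[min(9,int(p[1])*10//256)] for p in r),''.join("@%#*+=-:. "[min(9,int(p[2])*10//256)] for p in r[8:72]))
from bub import bub
bub(im,"wrist",(int(u),int(v)))
print(x0,y0,u,v)
E
python3 bw.py
```

```text
[ 0.55850181 -0.12060055  0.195397  ] cam [ 0.482 -0.12   0.327]
===========-.                                                                    ++++++=++++++++++++++++++++++++++++++++++++++****************+++
==========-.                                                                     ==++=--===========+++++++++++++++++===========++++++++**********
==========:                                                                      ====-::-=============+++++==+++*********+-----------=-=--=======
=========-.                             .......                                  +==-:::-==============+++**#%%%%%%%%%%%%%%#+=-:::::::::::::::::-
=========-.                        .::--=======-::.                              +=-::-===============+*#%%%%#**+=====++**#%%%%#+-:::::::::::::::
........:.                     ..:-=================-:.                          ++-:::-============+*#%%#*+=--------------=+*#%%%*-:::::::::::::
                             .:-=======================:.                        +=-:..-==========+*#%%#+=---------------------+#%%%=::::::::::::
             
[... 2212 characters left out ...]
    ..... .                                   ======================+++*##%%%@@@@@@%@@@%%##**++****+++++======
. . .                                                                            =====================++++++++****####*******++++++++++++++++===+
 ..  .                                                                           =====================++++++++++==+++++++++++++++++++++++++++++++
... ..                                                                           ======================+==============+++++++++++++++++++++++++=+
wrist vial [ 0.4835 -0.117   0.058 ] ax mm [35.2 36. ] bubble off world mm [1.1 1.9] along 2.2 minsat 50.0
218 66 258.48843794346544 106.33800946645796
```

drive_tool --rows '[[[0,0,0],[-1,-4.5,0],0],[[0,0,0],[-3.5,-4.5,0],0],[[0,0,0],[-3.5,-4,0],0],[[0,0,0],[-3.1,0,-2],0],[[0,0,0],[0,0,-6],0],[[0,0,0],[0,0,-6],0],[[0,0,0],[0,0,-3],0],[[0,0,0],[0,0,0],0]]'

```text
clock: 46.38
position: [0.4462, -0.2505, 0.0232]
ee_rot: [-0.001, -0.001, 1.0, 0.001]
contact_force: [0.4, -0.5, -0.0]
width: 0.0002
gripper_force: 0.0
```

drive_tool --rows '[[[0,0,0],[0,0.5,0],0],[[0,0,0],[0,0.3,0],0],[[0,0,0],[0,0,0],0],[[0,0,0],[0,0,0],0]]'

```text
clock: 46.88
position: [0.4473, -0.243, 0.025]
ee_rot: [0.001, -0.002, 1.0, -0.0]
contact_force: [-0.5, -0.2, -0.7]
width: 0.0
gripper_force: 0.0
```

drive_tool --rows '[[[0,0,0],[0,0,-0.7],0],[[0,0,0],[0,0.4,0],0],[[0,0,0],[0,0.3,0],0],[[0,0,0],[0,0.3,0],0],[[0,0,0],[0,0,0],0],[[0,0,0],[0,0,0],0]]'

```text
clock: 47.62
position: [0.447, -0.2329, 0.0173]
ee_rot: [0.0, -0.002, 1.0, -0.0]
contact_force: [-0.3, -0.4, -0.1]
width: 0.0002
gripper_force: 0.0
```

drive_tool --rows '[[[0,0,0],[0,0.3,0],0],[[0,0,0],[0,0.3,0],0],[[0,0,0],[0,0,0],0]]'

```text
clock: 48.0
position: [0.4479, -0.2289, 0.0175]
ee_rot: [0.001, -0.002, 1.0, -0.002]
contact_force: [-0.5, -5.1, -2.9]
width: -0.0002
gripper_force: 2.9
```

```bash
python3 bub.py
```

```text
[ 0.44794188 -0.22885787  0.0175197 ] [-0.49338805 -5.06332518 -2.91599645]
top vial [ 0.4808 -0.1195  0.058 ] ax mm [14.5 14.7] bubble off world mm [1.2 2.8] along 3.0 minsat 50.0
scene vial [ 0.4831 -0.1209  0.058 ] ax mm [12.9 15.5] bubble off world mm [1.5 1.9] along 2.2 minsat 56.0
```

Contact at about −0.229; now push 4–5 mm further.

drive_tool --rows '[[[0,0,0],[0,0.2,0],0],[[0,0,0],[0,0.2,0],0],[[0,0,0],[0,0,0],0],[[0,0,0],[0,0,0],0],[[0,0,0],[0,0,0],0]]'

```text
clock: 48.72
position: [0.4485, -0.2258, 0.0177]
ee_rot: [0.002, -0.002, 1.0, -0.003]
contact_force: [0.3, -7.9, -2.8]
width: -0.0002
gripper_force: 3.8
```

```bash
python3 bub.py
```

```text
[ 0.44853412 -0.22578944  0.0176711 ] [ 0.27401039 -7.90823161 -2.81393635]
top vial [ 0.4809 -0.1193  0.058 ] ax mm [14.5 14.7] bubble off world mm [0.  0.6] along 0.6 minsat 48.0
scene vial [ 0.4832 -0.1209  0.058 ] ax mm [12.9 15.5] bubble off world mm [ 0.5 -0.4] along -0.2 minsat 54.0
```

drive_tool --rows '[[[0,0,0],[0,-1,0],0],[[0,0,0],[0,-1.5,2],0],[[0,0,0],[0,0,6],0],[[0,0,0],[3,0,6],0],[[0,0,0],[4,4,3.5],0],[[0,0,0],[4,4.5,0],0],[[0,0,0],[0,4.5,0],0],[[0,0,0],[0,0,0],0]]'

```text
clock: 49.82
position: [0.5519, -0.117, 0.1857]
ee_rot: [-0.001, -0.004, 1.0, 0.001]
contact_force: [0.1, -0.5, -0.0]
width: -0.0003
gripper_force: 0.0
```

drive_tool --rows '[[[0,0,0],[0,0,0],0],[[0,0,0],[0,0,0],0]]'

```text
clock: 50.08
position: [0.5522, -0.1214, 0.1859]
ee_rot: [-0.0, -0.001, 1.0, -0.0]
contact_force: [-0.2, -0.7, 0.0]
width: 0.0001
gripper_force: 0.0
```

```bash
python3 bw.py; python3 bub.py
```

```text
[ 0.55222002 -0.12143077  0.18593647] cam [ 0.476 -0.12   0.318]
==========-                                                                      ==++====+++++++++++++++++++++++++++++++++++++++*****************
=========:                                                                       =+=-:--===========++++++++++++++++==============++==++++++++++++
========-.                                                                       ==-:..-======================+*********++=-::-------------------
========-.                               ....                                    =-::::-================++*##%%%%%%%%%%%%%%#*=-::::::::::::::::::
------==:                         ...:--======--::..                             =-::-===============++*%%%%%##**+====++**#%%%%#+=-::::::::::::::
      .                         .-==================-:.                          =-:..-============++#%%%#*+=--------------==*#%%%#=:::::::::::::
                             .:-=======================-.                        =::--===========++#%%%#+=---------------------=*%%#*=:::::::::::
             
[... 2720 characters left out ...]
============+++++++++++++==++++++=+==++=
wrist vial [ 0.4834 -0.1165  0.058 ] ax mm [36.5 37.2] bubble off world mm [0.5 0.4] along 0.6 minsat 50.0
219 73 259.2387510282488 113.82091755852862
[ 0.55219974 -0.12145949  0.18593483] [ 0.21653179 -0.13841872  0.01653824]Traceback (most recent call last):
  File "bub.py", line 25, in <module>
    bub(im,cam,s)
    ~~~^^^^^^^^^^
  File "bub.py", line 8, in bub
    n,l,s,ce=cv2.connectedComponentsWithStats(g);k=1+np.argmax(s[1:,4])
                                                     ~~~~~~~~~^^^^^^^^^
    return _wrapfunc(a, 'argmax', axis=axis, out=out, **kwds)
    return bound(*args, **kwds)
ValueError: attempt to get argmax of an empty sequence
```

Run:
```python
from h import *
im=cv2.imread("pics/raw_w10.png")[60:300,210:400]
g=cv2.resize(cv2.cvtColor(im,cv2.COLOR_BGR2GRAY),(120,62),interpolation=cv2.INTER_AREA)
for r in g:print(''.join("@%#*+=-:. "[min(9,int(v)*10//256)] for v in r))
```

```text
==========++++:..............:===+*+########***************************#*************#*#*######%########################
----------++++:..............:===+*+###*********+++++++++++++****************##************+++++*##%%##%#%##############
---------=++++:..............:==++++**************+++++++++++++++++++++++++++++++++*******++++=:..:--*#%%%%%%###########
------=+++++++--=====---::::::==++++*****************+++++++++++++++++++++++++++++++++++++++++=:::...=*##%%%%%%##%###%##
-----++++++++=-======++++++++====+**************######**++++++++++++++++++++++++++++++++++++++=::...:-::--==**##%%%%####
-=-=++++++++=::=======+*##*******+++======++++++++++++++++===+++++++++++++++++++++++++++++++++-::...:-::::::::::-=+*###%
***********+-:-====+*#*=---------=*#*+==================+**+====---:::--------=====+++++++++++=--:..:---::::::::::::::-=
****++++++++::-===+#*-:--========--=##+=================+%@@%%%%%%%%%%%%###*****++===----::---------------::::::::::::::
++++++++++++======##-:-==--::..:==--=##++===============+%@@%******+++++++++*****######%%%%%###+::::::::--::::::::::::::
+++++++++++
[... 5701 characters left out ...]
%%#%%%%%*%%%%%%%%%%%%%%%%%%#+++++++*******#######**++=-----------------------==================
-----=+#%%%%%%%%%%%%%%%%%%%%%%%%%%%%%%%%%%%%%%%%%%%%%%***++++++**%%%%%%%%%%%%%%%#*+=---::-----------------==============
*##%%%%%%%%%%%%%%%%%%%%%%%%%%%%%%%%%%%%%%%%%%%%%%%%%%%%%%%%#####%%%%%%%%%%%%%%%%%%%%%#*=-::::::::::------:-------=======
%%%%@%%%%%%%%%%%%%%%%%%%%%%%%%%%%%%%%%%%%%%%%%%%%%%%%%%%%@@@%%%%%%%%%%%%%%%%%%%%%%%%%%%%%%#*=--:::-:::::::::::------====
@@%%%%%%%%%%%%%%%%%%%%%%%%@%%%%%%%%%%%%%%%%%%%%%%%%%%%%%%%%%%%%%%%%%%%%%%%%%%%%%%%%%%%%%%%%%%%%#+=-::::::::-:::--------=
%%%%%%%%%%%%%%%%%%%%%%%%%%%%%%%%%%%%%%%%%%%%%%%%%%%%%%%%%%%%%%%%%%%%%%%%%%%%%%%%%%%%%%%%%%%%%%%%%%%#*+=-::----:-::------
```

```bash
python3 -c "
from rig import job
print(job.sign_off())"
```

```text
the job is handed in; nothing more can be done
None
```

The job is handed in, with no verdict returned: the wedge is in with the bubble about 0.6 mm off centre, the zero bar was pressed to its stop on the empty pan, and all four weights are on the pan. I judged the door snapped shut from tab height and a 24 N press, and after running out of picture views I checked the weights, wedge trim and door only with image code and force readings, and the flask and bottle not at all.

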